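# Load the coupon marker, latch its bail and run it

### The arm

A 6-joint arm with a two-finger parallel gripper is mounted at the origin on a cart in front of the work surface, level with it; the furniture and walls round the work are solid. World frame = base frame: x ahead of the robot, y to its left, z up, the work surface at z = 0. Lengths are in m, angles in degrees, forces in N, time in s.
With the tool pointing down it reaches from about 0.325 to 0.85 m from the base axis. Payload 4.4 kg.
Tool frame: the origin (TCP) lies midway between the tips of the shut fingers; the grasp point (between the pads) lies 19 mm behind it (ctrl.pinch_z is the distance from the TCP to the grasp point, in m); z points along the fingers, x is the direction in which the jaws open and shut, and the axes are right-handed (so a half turn about z gives the same grasp; the last joint's range is limited). The gripper opens to 94 mm and grips with 3 to 60 N. Pads are 16 mm wide; open, the fingers measure 119 mm over their backs; the gripper's body (75 mm by 177 mm) begins 78 mm behind the grasp point.
Start: joints at [-78.237, 11.837, 88.321, -0, 79.842, -8.623], TCP at [0.2, -0.539, 0.205] pointing down, gripper open.
Joint ranges: [-156.59, 156.59], [-49.26, 127.26], [12.9, 141.05], [-63.56, 243.56], [4.71, 150.69], [-161.64, 161.64]. Speed limits (degrees/s): [159.86, 159.86, 180, 180, 180, 180].

### API

Orientations are given as a 3x3 rotation matrix whose columns are the frame's x, y, z axes.
In Python, from plant import ctrl, get_image, order gives the robot as it stands. The module is installed in compiled form; this text tells all that it offers.
- The arm moves only by the tool send_rows, never from a script. Its argument "series" is text: rows parted by semicolons, each of 7 numbers parted by spaces: the closure, from -1 (fully open) to 1 (shut), so that 0 is half open, then the shift along the tool's x, y, z in m, then the turn, a rotation vector about the tool's x, y, z in rad. A call has 1 to 8 rows; each row shifts and turns the pose as measured when the row begins, along the tool's axes as they then stand; what a row does not reach is not made up. A row lasts 1/12 s, in which the tool goes at most 41.7 mm and 7.16 degrees, less where a joint would pass 70% of its speed; a pose out of reach is approached as far as the arm can. A call is refused whole if a number of a shift passes 0.0417 or a number of a turn 0.125, either way. A call with a gripper value outside its range is refused whole. The fingers move at their own pace and stop on an object; "force" is the grip in N (left out, the last holds). Time passes only in rows, so rows that do not move let the fingers close. It gives the time, the measured TCP pose, the force and the opening at its end, in the units of the state.
- ctrl.get_state(): the state, without advancing time (a new reading comes with each control period).
- get_image(name): name is "scene" or "top" or "wrist"; returns a dict with "pixels" (480x640x3 uint8, blue, green, red), "K" (3x3 intrinsics, pixels), "world_to_cam" (4x4, takes a point from world to camera coordinates); the wrist camera has in their place "mount" (4x4, takes a point from camera to tool coordinates, whose origin is the TCP and whose axes are the tool frame's). Camera axes: x right, y up, looking along -z (the intrinsics and any distortion apply to the point x, -y, -z); pixel columns grow to the right and rows downward; lengths in m; the calibration is good to about 2 mm. A picture is of the moment at which its call begins: read the wrist's pose just before it. There is no depth.
- order.sign_off(): hands the job in, once; it reports no verdict.
The state is a dict: "clock": time; "joints": joint angles; "qd": joint speeds; "effort": joint torques, N m; "eef_pos": TCP position; "eef_rot": TCP orientation; "ft_force": force on the tool from outside, world axes, zero at the start; "wrist_torque": the same for the moment, N m; "width": finger opening in m.
Only numpy, scipy, OpenCV 4.12 (cv2) and the standard library are available. Lean on these libraries where they do the work, as an engineer would, in place of code of your own. Each camera call takes 0.05 s, during which the arm holds its last target. There are 200 camera calls.

### The job

Slide every steel coupon on the table lengthwise into the blue marking unit, one to a slot and fully home against the stop, then swing the red-sleeved bail over and down until its bar rests in the two open catches in front of the coupons. Only with the bail down, press the keys on the grey box fully, one at a time: first blue, then yellow, then green. Leave the tin, the magnet and the nozzle where they are.

Things in the scene. Friction and masses are not known exactly. Their poses are not given: they have to be found in the camera images.
- marker: blue marking unit fixed to the table, 270 mm wide, sizes in mm; front face (to the robot) at x = -45, back at x = 55, 42 mm high; grey housing on top (x 5 to 50, y -85 to 85, up to 68 mm high). Origin: centre of its underside; x points into the slots, y to the left, z up. Three slots at y = 70, 0, -70 mm. A coupon that is home has its centre at x = -15, underside z = 20, 30 mm standing out
- catch_left (a point): left open-topped catch, a dark steel hook 12 mm wide, fixed to the marker at y = +125 mm, standing 55 mm out of the front face; this point is where the bail's bar rests on it (z = 20 mm)
- catch_right (a point): right catch, the same at y = -125 mm
- slot_left (a point): left (y = +70 mm) slot in the marker's front face: 35 mm wide, floor at z = 20, ceiling z = 29 mm, stop 90 mm behind the face. Point: middle of the floor at the mouth; axes as the marker's. In front of it a steel tongue 20 mm wide, level with the floor, stands 29 mm out; flared lips either side stand 11 mm out and guide the coupon
- slot_middle (a point): middle (y = 0) slot in the marker's front face: 35 mm wide, floor at z = 20, ceiling z = 29 mm, stop 90 mm behind the face. Point: middle of the floor at the mouth; axes as the marker's. In front of it a steel tongue 20 mm wide, level with the floor, stands 29 mm out; flared lips either side stand 11 mm out and guide the coupon
- slot_right (a point): right (y = -70 mm) slot in the marker's front face: 35 mm wide, floor at z = 20, ceiling z = 29 mm, stop 90 mm behind the face. Point: middle of the floor at the mouth; axes as the marker's. In front of it a steel tongue 20 mm wide, level with the floor, stands 29 mm out; flared lips either side stand 11 mm out and guide the coupon
- bail (a joint): hinge of the bail, a U of steel rod as wide as the marker, turning about the marker's y axis: 0 = down, bar resting in the catches; grows as the bar rises and swings back over the unit (starts at 1.6 to 1.9, end of travel 2.0). It is stiff and stays where it is left (about 3 to 5 N at the bar moves it); it stops at 0
- bail_bar (a point): middle of the bail's cross bar, a red sleeve 12 mm thick and 210 mm long along the marker's y axis, 119 mm from the hinge line. Down, it lies at x = -84, z = 26 mm in the marker's frame, 3 mm in front of the coupons' ends
- bail_hinge (a point): middle of the bail's hinge line, fixed in the marker at x = +35, z = +30 mm; the line runs along the marker's y axis
- keybox: grey key box fixed to the table, 170 x 64 x 31 mm; origin: centre of its underside, the three keys stand in a row along its x axis (at -50, 0 and +50 mm)
- key_blue (a joint): travel of the blue key: 0 = up, 0.006 m = fully down; about 5 N takes it fully down, and it springs back
- key_yellow (a joint): travel of the yellow key: 0 = up, 0.006 m = fully down; about 5 N takes it fully down, and it springs back
- key_green (a joint): travel of the green key: 0 = up, 0.006 m = fully down; about 5 N takes it fully down, and it springs back
- key_blue_top (a point): blue push key, 26 mm across: centre of its top face (moves with the key); pressed straight down, 6 mm travel, on a sprung return. The three keys stand 50 mm apart along the key box, tops 53 mm above the table; which key is at which place varies
- key_yellow_top (a point): yellow push key, 26 mm across: centre of its top face (moves with the key); pressed straight down, 6 mm travel, on a sprung return. The three keys stand 50 mm apart along the key box, tops 53 mm above the table; which key is at which place varies
- key_green_top (a point): green push key, 26 mm across: centre of its top face (moves with the key); pressed straight down, 6 mm travel, on a sprung return. The three keys stand 50 mm apart along the key box, tops 53 mm above the table; which key is at which place varies
- coupon_1: bare steel coupon (flat bar) 32 x 120 x 6 mm, 0.2 kg, lying flat on the table at the start; may be absent. Origin: centre of its underside; x along the 32 mm width, y along the 120 mm length, z up. Its two ends and two faces are alike
- coupon_2: bare steel coupon (flat bar) 32 x 120 x 6 mm, 0.2 kg, lying flat on the table at the start; may be absent. Origin: centre of its underside; x along the 32 mm width, y along the 120 mm length, z up. Its two ends and two faces are alike
- coupon_3: bare steel coupon (flat bar) 32 x 120 x 6 mm, 0.2 kg, lying flat on the table at the start; may be absent. Origin: centre of its underside; x along the 32 mm width, y along the 120 mm length, z up. Its two ends and two faces are alike
- tin: dark grey round tin, 74 mm across, 69 mm high, standing; bystander; origin: centre of its underside
- magnet: red welding magnet 70 x 70 x 16 mm lying flat; bystander; origin: centre of its underside
- nozzle: cream-coloured gas nozzle, a tapered tube 21 x 68 mm lying flat; bystander; origin: its underside
There are look-alikes about, which are no part of the job. What is shaped like the coupon_2 but turquoise is not meant.

How it is judged (in metres and radians):
On the way, in this order (a step that is already met when the one before it is completed fails the run):
1. every coupon lies fully home in a slot of its own (x of coupon_1 in the frame of marker between -0.021 and -0.01 m and z of coupon_1 in the frame of marker between 0.015 and 0.031 m and angle between the y axis of each of coupon_1, coupon_2, coupon_3 and the x axis of marker, either way round below 0.08 rad and (y of coupon_1 in the frame of marker between -0.076 and -0.064 m or y of coupon_1 in the frame of marker between -0.006 and 0.006 m or y of coupon_1 in the frame of marker between 0.064 and 0.076 m) and x of coupon_2 in the frame of marker between -0.021 and -0.01 m and z of coupon_2 in the frame of marker between 0.015 and 0.031 m and (y of coupon_2 in the frame of marker between -0.076 and -0.064 m or y of coupon_2 in the frame of marker between -0.006 and 0.006 m or y of coupon_2 in the frame of marker between 0.064 and 0.076 m) and x of coupon_3 in the frame of marker between -0.021 and -0.01 m and z of coupon_3 in the frame of marker between 0.015 and 0.031 m and (y of coupon_3 in the frame of marker between -0.076 and -0.064 m or y of coupon_3 in the frame of marker between -0.006 and 0.006 m or y of coupon_3 in the frame of marker between 0.064 and 0.076 m)), for 0.2 s.
2. the bail is down in its catches, the coupons still home (all of step 1 and value of joint bail below 0.05 rad), for 0.2 s.
3. the blue key is pressed fully (value of joint key_blue above 0.004 m and value of joint bail below 0.05 rad), for 0.05 s.
4. the yellow key is pressed fully (value of joint key_yellow above 0.004 m and value of joint bail below 0.05 rad), for 0.05 s.
5. the green key is pressed fully (value of joint key_green above 0.004 m and value of joint bail below 0.05 rad), for 0.05 s.
At the end, for the whole second after the job is handed in: Every coupon present lies in a slot within 6 mm of fully home (across within 6 mm, in line within 0.08 rad), at rest; the bail is down within 0.05 rad; all keys are up again (all of step 2 and value of joint each of key_blue, key_yellow, key_green below 0.002 m and linear speed of each of coupon_1, coupon_2, coupon_3 below 0.02 m/s); the robot touches nothing.
It fails at once if a key is pressed while the bail is up (value of joint bail above 0.15 rad and value of joint any of key_blue, key_yellow, key_green above 0.004 m).
It fails at once if two keys are pressed at once (value of joint each of key_blue, key_yellow above 0.003 m or value of joint each of key_blue, key_green above 0.003 m or value of joint each of key_yellow, key_green above 0.003 m).
It fails at once if the tin, the magnet or the nozzle is pushed away (distance of any of tin, magnet, nozzle from where it was at the start of the episode above 0.04 m).
Of coupon_1, coupon_2, coupon_3 only 2 to 3 are there at a start; the rules pass over those that are not, and their reading is None.
At some moment in a run one of coupon_1, coupon_2, coupon_3 may be knocked a few centimetres aside while the robot is not near it.
Once in a run the grip may slacken for a moment while it holds something.
It also fails if it takes over 210 s, if anything falls off the work surface, if the arm or the gripper's body presses on something with over 40 N, if the wrist force passes 120 N, or if a joint passes its speed limit or range.

## Working session

There is one attempt and no reset: what is moved stays moved. The work goes in short steps, Python scripts to look and compute and a tool call to move; the robot and the scene stay as the last step left them, time stands still between calls to the robot, and variables do not carry over. Pictures are saved under pics/ and viewed, about 12 in all and at most 16, crops included, and the job is handed in when it is done.

Besides the shell and the picture viewer there is one more tool, called by a JSON object that holds its "method" and its "body", one argument or row to a line. send_rows: Moves the arm, as the interface text tells. Its arguments: {"type":"object","properties":{"series":{"type":"string"},"force":{"type":"number"}},"required":["series"]}

```bash
mkdir -p pics; cat > h.py <<'E'
import numpy as np, cv2
from plant import ctrl, get_image, order
def snap(name,fn=None):
    s=ctrl.get_state(); im=get_image(name); px=np.array(im["pixels"]); 
    if fn: cv2.imwrite("pics/"+fn,px)
    K=np.array(im["K"])
    if name=="wrist":
        T=np.eye(4);T[:3,:3]=s["eef_rot"];T[:3,3]=s["eef_pos"]; C=T@np.array(im["mount"])
    else: C=np.linalg.inv(np.array(im["world_to_cam"]))
    return px,K,C,im
def ray(K,C,uv,z):
    "pixels -> world points on plane z"
    uv=np.atleast_2d(np.array(uv,float)); n=len(uv)
    d=np.c_[(uv[:,0]-K[0,2])/K[0,0],-(uv[:,1]-K[1,2])/K[1,1],-np.ones(n)]@C[:3,:3].T
    return C[:3,3]+d*((z-C[2,3])/d[:,2])[:,None]
def proj(K,C,P):
    P=np.atleast_2d(P); q=(P-C[:3,3])@C[:3,:3]
    return np.c_[K[0,2]+K[0,0]*q[:,0]/-q[:,2],K[1,2]-K[1,1]*q[:,1]/-q[:,2]]
E
python3 - <<'E'
from h import *
print(ctrl.get_state(),ctrl.pinch_z)
for n in("scene","top"):
    px,K,C,im=snap(n,n+"1.png"); print(n,K.tolist(),C.round(4).tolist(),[k for k in im])
px,K,C,im=snap("wrist");print(K.tolist(),np.array(im["mount"]).round(4).tolist(),im.keys())
E
```

```text
{'clock': 0.0, 'joints': array([-7.82366386e+01,  1.18842210e+01,  8.84018508e+01,  1.80528807e-04,
        7.98425253e+01, -8.62550868e+00]), 'qd': array([ 0.17371825,  0.00901921, -0.06648554,  0.01620781,  0.05068667,
       -0.02135885]), 'effort': array([-7.73794436e-04, -3.70879519e+01, -2.81418622e+01,  6.97942916e-02,
        3.62647721e-02, -1.73142384e-04]), 'eef_pos': array([ 0.20012789, -0.53820425,  0.20431551]), 'eef_rot': array([[ 3.48388942e-01, -9.37349955e-01, -4.54537995e-04],
       [-9.37347440e-01, -3.48389073e-01,  2.19793533e-03],
       [-2.21859065e-03, -3.39676338e-04, -9.99997481e-01]]), 'ft_force': array([-0.73075155, -0.34756976, -0.20006852]), 'wrist_torque': array([-0.01391409, -0.00679678, -0.00116782]), 'width': 0.09398460523728064} 0.0188
scene [[442.37216269435766, 0.0, 321.5827715749348], [0.0, 442.37216269435766, 242.0709446017637], [0.0, 0.0, 1.0]] [[-0.6787, -0.5645, 0.4698, 1.0372], [0.7343, -0.5323, 0.4213, 0.4024], [0.0123, 0.6309, 0.7758, 0.8275], [0.0, 0.0, 0.0, 1.0]] ['pixels', 'K', 'world_to_cam']
top [[623.1168787780254, 0.0, 326.3185801320551], [0.0, 623.1168787780254, 246.61744570039764], [0.0, 0.0, 1.0]] [[-0.0185, 0.9904, -0.1369, 0.3375], [-0.9998, -0.0198, -0.008, -0.0107], [-0.0106, 0.1367, 0.9906, 1.7648], [0.0, 0.0, 0.0, 1.0]] ['pixels', 'K', 'world_to_cam']
[[405.0434487637126, 0.0, 315.1802295565097], [0.0, 405.0434487637126, 236.70392538560876], [0.0, 0.0, 1.0]] [[1.0, -0.0021, -0.0007, -0.0007], [-0.0022, -0.9632, -0.2689, -0.0772], [-0.0001, 0.2689, -0.9632, -0.1805], [0.0, 0.0, 0.0, 1.0]] dict_keys(['pixels', 'K', 'mount'])
```

View pics/top1.png

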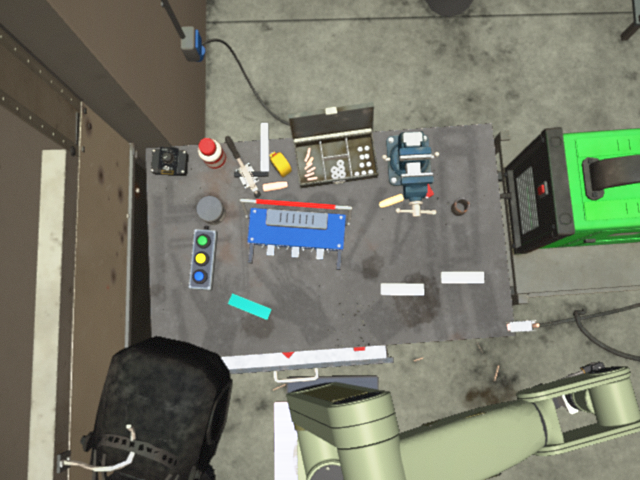

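View pics/scene1.png

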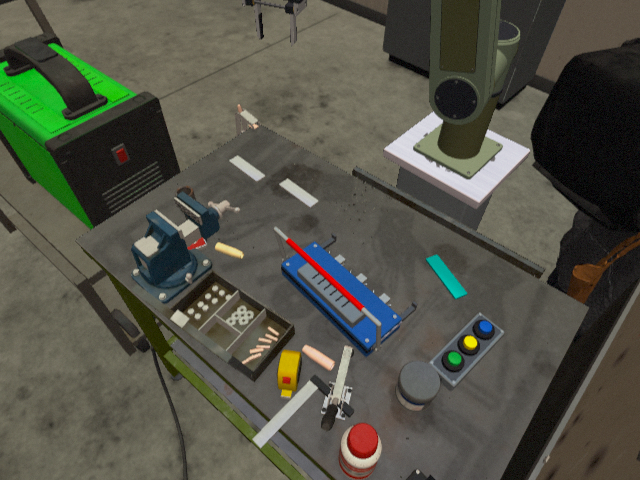

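Top view: white coupons at about (402,289) and (462,278), and a turquoise look-alike at (249,306). A pale bar at (264,147) is uncertain, so I'll measure all of them and enlarge.

```bash
python3 - <<'E'
from h import *
px,K,C,im=snap("top")
hsv=cv2.cvtColor(px,cv2.COLOR_BGR2HSV)
m=((hsv[...,1]<40)&(hsv[...,2]>170)).astype(np.uint8)*255
def rep(m,z,lo=60,hi=2000):
    cs,_=cv2.findContours(m,cv2.RETR_EXTERNAL,cv2.CHAIN_APPROX_NONE)
    for c in cs:
        a=cv2.contourArea(c)
        if lo<a<hi:
            r=cv2.minAreaRect(c)
            b=cv2.boxPoints(r); w=ray(K,C,b,z)[:,:2]
            print(np.round(r[0]),a,'ctr',ray(K,C,[r[0]],z)[0,:2].round(4),'L',np.linalg.norm(w[0]-w[1]).round(4),np.linalg.norm(w[1]-w[2]).round(4),'box',w.round(3).tolist())
reg=m.copy(); reg[:120]=0; reg[345:]=0; reg[:,:145]=0; reg[:,500:]=0
print('white');rep(reg,0.006)
for n,(h0,h1),z in(('blue',(100,125),.042),('green',(50,75),.053),('yellow',(22,34),.053),('turq',(82,96),.006)):
    q=((hsv[...,0]>=h0)&(hsv[...,0]<=h1)&(hsv[...,1]>150)&(hsv[...,2]>90)).astype(np.uint8)*255; q[:120]=0;q[345:]=0;q[:,:145]=0;q[:,385:]=0
    print(n);rep(q,z,30,9000)
q=(((hsv[...,0]<6)|(hsv[...,0]>174))&(hsv[...,1]>150)&(hsv[...,2]>90)).astype(np.uint8)*255;q[:180]=0;q[230:]=0;q[:,:200]=0;q[:,370:]=0
print('red');rep(q,.15,30,9000)
a=cv2.resize(px[115:235,180:340],(800,600),interpolation=cv2.INTER_CUBIC)
b=cv2.resize(px[190:330,380:500],(0,0),fx=4,fy=4,interpolation=cv2.INTER_CUBIC)
cv2.imwrite('pics/c1.png',np.hstack([cv2.resize(a,(400,300)),cv2.resize(b,(257,300))]))
E
```

```text
white
[402. 289.] 472.5 ctr [ 0.4557 -0.2062] L 0.1212 0.0338 box [[0.474, -0.146], [0.472, -0.267], [0.438, -0.266], [0.44, -0.145]]
[462. 277.] 477.0 ctr [ 0.4863 -0.378 ] L 0.1185 0.034 box [[0.504, -0.32], [0.502, -0.438], [0.468, -0.436], [0.471, -0.318]]
[320. 254.] 63.0 ctr [0.5598 0.0233] L 0.0199 0.0287 box [[0.574, 0.033], [0.574, 0.013], [0.545, 0.014], [0.546, 0.034]]
[270. 250.] 61.5 ctr [0.5739 0.1644] L 0.0296 0.0209 box [[0.561, 0.177], [0.59, 0.173], [0.587, 0.152], [0.558, 0.156]]
[410. 207.] 89.0 ctr [ 0.6891 -0.2397] L 0.0419 0.0525 box [[0.671, -0.211], [0.712, -0.216], [0.708, -0.268], [0.666, -0.264]]
[275. 185.] 83.0 ctr [0.7624 0.1499] L 0.0675 0.0141 box [[0.764, 0.184], [0.774, 0.118], [0.76, 0.115], [0.75, 0.182]]
[248. 178.] 249.5 ctr [0.7858 0.2258] L 0.0463 0.0847 box [[0.815, 0.264], [0.834, 0.222], [0.756, 0.188], [0.738, 0.23]]
[417. 168.] 171.0 ctr [ 0.8036 -0.2632] L 0.0868 0.0387 box [[0.824, -0.22], [0.822, -0.307], [0.783, -0.306], [0.785, -0.219]]
[338. 169.] 176.5 ctr [ 0.807  -0.0345] L 0.0407 0.0536 box [[0.834, -0.015], [0.833, -0.055], [0.
[... 836 characters left out ...]
68 box [[0.59, 0.224], [0.691, 0.216], [0.666, -0.051], [0.566, -0.041]]
green
[202. 240.] 54.0 ctr [0.5996 0.3488] L 0.0223 0.0225 box [[0.611, 0.36], [0.611, 0.338], [0.588, 0.338], [0.589, 0.36]]
yellow
[200. 258.] 75.0 ctr [0.5492 0.3539] L 0.0272 0.028 box [[0.55, 0.373], [0.569, 0.354], [0.549, 0.334], [0.53, 0.354]]
[280. 163.] 251.5 ctr [0.816 0.129] L 0.0373 0.0725 box [[0.836, 0.164], [0.857, 0.134], [0.796, 0.094], [0.775, 0.124]]
turq
[249. 306.] 422.5 ctr [0.4157 0.2234] L 0.0312 0.1202 box [[0.424, 0.285], [0.453, 0.273], [0.407, 0.162], [0.378, 0.174]]
red
[295. 204.] 276.5 ctr [0.6768 0.0828] L 0.0124 0.2071 box [[0.68, 0.186], [0.693, 0.185], [0.673, -0.021], [0.661, -0.02]]
```

View pics/c1.png

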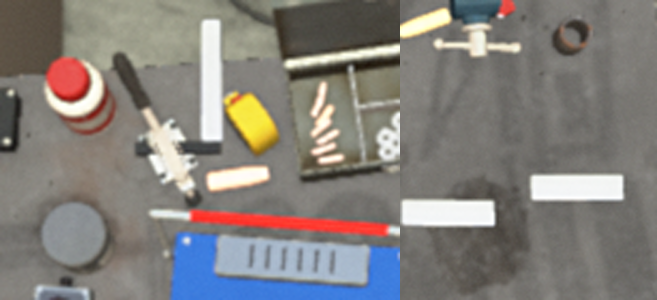

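Two coupons are present. The (264,147) bar is the 148×23 blade of a try square, so it's not a coupon, and neither is the turquoise bar. I'll turn the tool and move over the nearer coupon at (462,278).

{"method": "send_rows", "body": {
  "series": "-1 0 0 0 0 0 -0.12;-1 0 0 0 0 0 -0.12;-1 0 0 0 0 0 -0.12;-1 0 0 0 0 0 -0.12;-1 0 0 0 0 0 -0.12;-1 0 0 0 0 0 -0.12;-1 0 0 0 0 0 -0.12;-1 0 0 0 0 0 -0.12"
}}

```text
clock: 0.87
eef_pos: [0.1998, -0.5365, 0.2019]
eef_rot: [[0.977, -0.215, -0.001], [-0.215, -0.977, 0.007], [-0.003, -0.006, -1.0]]
ft_force: [0.8, -0.2, -0.0]
width: 0.0939
```

{"method": "send_rows", "body": {
  "series": "-1 0 0 0 0 0 -0.12;-1 0 0 0 0 0 -0.12;-1 0.04 -0.02 0 0 0 0;-1 0.04 -0.02 0 0 0 0;-1 0.04 -0.02 0 0 0 0;-1 0.04 -0.02 0 0 0 0;-1 0.04 -0.02 0 0 0 0;-1 0 0 0 0 0 0"
}}

```text
clock: 1.53
eef_pos: [0.388, -0.4337, 0.1997]
eef_rot: [[1.0, 0.028, -0.002], [0.028, -1.0, 0.009], [-0.002, -0.009, -1.0]]
ft_force: [-0.2, 0.2, 0.2]
width: 0.0939
```

{"method": "send_rows", "body": {
  "series": "-1 0.035 -0.02 0 0 0 0;-1 0.035 -0.02 0 0 0 0;-1 0.03 -0.02 0 0 0 0;-1 0 0 0 0 0 0"
}}

```text
clock: 1.87
eef_pos: [0.4852, -0.3708, 0.1987]
eef_rot: [[1.0, 0.029, -0.004], [0.029, -1.0, 0.009], [-0.003, -0.009, -1.0]]
ft_force: [0.0, -0.6, 0.9]
width: 0.0938
```

```bash
cat >> h.py <<'E'
from scipy.spatial.transform import Rotation as R
def go(p,yaw=None,R0=None):
    "remaining shift (tool axes) and turn to world pose p, tool down at yaw deg"
    s=ctrl.get_state(); A=np.array(s["eef_rot"])
    a=np.radians(yaw); B=np.array([[np.cos(a),np.sin(a),0],[np.sin(a),-np.cos(a),0],[0,0,-1]])
    print('now',s["eef_pos"].round(4),'shift',(A.T@(np.array(p)-s["eef_pos"])).round(4),'shift in target axes',(B.T@(np.array(p)-s["eef_pos"])).round(4),'turn',R.from_matrix(A.T@B).as_rotvec().round(4),'F',s["ft_force"].round(1),'t',round(s["clock"],2),'w',round(s["width"],4))
def coupons(px,K,C,z=0.006,lo=500,roi=None,hw=None):
    hsv=cv2.cvtColor(px,cv2.COLOR_BGR2HSV)
    m=((hsv[...,1]<45)&(hsv[...,2]>165)).astype(np.uint8)*255
    cs,_=cv2.findContours(m,cv2.RETR_EXTERNAL,cv2.CHAIN_APPROX_NONE)
    for c in cs:
        if cv2.contourArea(c)>lo:
            w=ray(K,C,c[:,0,:].astype(float),z)[:,:2]
            r=cv2.minAreaRect((w*1000).astype(np.float32)); b=cv2.boxPoints(r)
            e=b[1]-b[0] if np.linalg.norm(b[1]-b[0])>np.linalg.norm(b[2]-b[1]) else b[2]-b[1]
            print('ctr',np.round(r[0],1),'size',np.round(r[1],1),'long axis deg',np.degrees(np.arctan2(e[1],e[0])).round(2)%180,'px',c[:,0].min(0),c[:,0].max(0))
E
python3 -c "
from h import *
px,K,C,im=snap('wrist','w1.png'); coupons(px,K,C)
go((.486,-.378,.1),0)"
```

```text
ctr [ 484.3 -376.9] size [120.9  32.8] long axis deg 88.69 px [296 153] [337 279]
ctr [ 696.4 -272.3] size [58.6 16.1] long axis deg 79.92 px [543  77] [581 143]
ctr [ 716.3 -211.5] size [43.1 53. ] long axis deg 91.76 px [568   0] [620  69]
ctr [ 452.9 -228.9] size [73.7 32.3] long axis deg 88.46 px [265   0] [305  93]
now [ 0.483  -0.3726  0.1986] shift [0.0034 0.0063 0.0985] shift in target axes [0.003  0.0054 0.0986] turn [-0.0079  0.0058  0.0281] F [-0.6  1.1 -0.6] t 1.92 w 0.0938
```

View pics/w1.png

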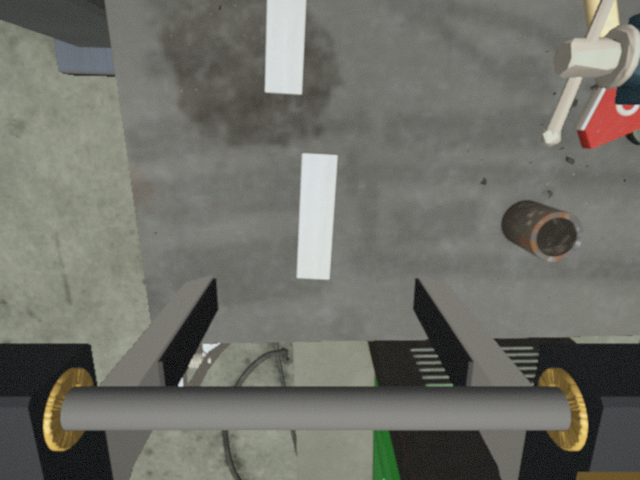

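Wrist view: the coupon to take is at (317,216), centre (484,-377) mm, long axis 88.7°. The second is at (285,45).

```bash
python3 -c "
from h import *
go((.4843,-.377,.012),-1.3)"
```

```text
now [ 0.483  -0.3726  0.1986] shift [0.0022 0.0059 0.1865] shift in target axes [0.0014 0.0044 0.1866] turn [-0.0079  0.0059  0.0508] F [-0.6  1.1 -0.6] t 1.92 w 0.0938
```

{"method": "send_rows", "body": {
  "series": "-0.5 0.002 0.002 0.03 -0.008 0.006 0.05;-0.5 0 0.002 0.04 0 0 0;-0.5 0 0 0.04 0 0 0;-0.5 0 0 0.04 0 0 0;-0.5 0 0 0.03 0 0 0;-0.5 0 0 0 0 0 0"
}}

```text
clock: 2.42
eef_pos: [0.4834, -0.3859, 0.0178]
eef_rot: [[1.0, -0.026, 0.005], [-0.025, -1.0, -0.013], [0.006, 0.013, -1.0]]
ft_force: [-0.4, 0.8, -1.5]
width: 0.0704
```

```bash
python3 -c "
from h import *
go((.4843,-.377,.002),-1.3)"
```

```text
now [ 0.4834 -0.3859  0.0178] shift [ 0.0006 -0.0091  0.0156] shift in target axes [ 0.0007 -0.0089  0.0158] turn [ 0.0127 -0.0057 -0.0028] F [-0.4  0.8 -1.5] t 2.42 w 0.0704
```

{"method": "send_rows", "body": {
  "series": "-0.5 0.0005 -0.009 0.006 0.012 -0.006 0;-0.5 0 0 0.007 0 0 0;-0.5 0 0 0.002 0 0 0;-0.5 0 0 0 0 0 0"
}}

```text
clock: 2.75
eef_pos: [0.4824, -0.3798, 0.0043]
eef_rot: [[1.0, -0.029, -0.001], [-0.029, -1.0, -0.001], [-0.001, 0.001, -1.0]]
ft_force: [-0.6, 0.0, 0.2]
width: 0.0711
```

```bash
python3 -c "
from h import *
go((.4843,-.377,.002),-1.3)"
```

```text
now [ 0.4824 -0.3798  0.0043] shift [ 0.0018 -0.0028  0.0023] shift in target axes [ 0.0018 -0.0028  0.0023] turn [ 0.0013  0.0005 -0.0063] F [-0.6  0.   0.2] t 2.75 w 0.0711
```

{"method": "send_rows", "body": {
  "series": "-0.5 0.002 -0.003 0.0025 0 0 0;0 0 0 0 0 0 0;0.5 0 0 0 0 0 0;1 0 0 0 0 0 0;1 0 0 0 0 0 0;1 0 0 0 0 0 0;1 0 0 0 0 0 0",
  "force": 45
}}

```text
clock: 3.33
eef_pos: [0.4896, -0.381, 0.0096]
eef_rot: [[1.0, -0.028, 0.01], [-0.028, -1.0, -0.012], [0.01, 0.012, -1.0]]
ft_force: [0.8, 0.1, 0.7]
width: 0.0336
```

{"method": "send_rows", "body": {
  "series": "1 0 0 -0.03 0 0 0;1 0 0 -0.03 0 0 0;1 0 0 -0.03 0 0 0;1 0 0 -0.02 0 0 0;1 0 0 0 0 0 0"
}}

```text
clock: 3.75
eef_pos: [0.4863, -0.3774, 0.1201]
eef_rot: [[1.0, -0.028, 0.003], [-0.028, -1.0, -0.005], [0.003, 0.005, -1.0]]
ft_force: [-0.0, -0.5, 0.2]
width: 0.0018
```

```bash
python3 -c "
from h import *
px,K,C,im=snap('wrist','w2.png'); coupons(px,K,C)
px,K,C,im=snap('top','t2.png'); coupons(px,K,C,lo=200)
go((.4843,-.377,.02),-1.3)"
```

```text
ctr [ 329.8 -574.8] size [32.2 44.6] long axis deg 90.67 px [124 430] [166 471]
ctr [ 484.5 -376.7] size [121.   32.7] long axis deg 88.72 px [291 148] [336 304]
ctr [ 701.8 -280.4] size [40.6 17.2] long axis deg 87.25 px [611  54] [639 117]
ctr [ 452.8 -243.3] size [43.4 32.3] long axis deg 88.57 px [235   0] [285  72]
ctr [-27.1 129.9] size [54.7 52.3] long axis deg 89.08 px [274 459] [294 479]
ctr [271.8  72.1] size [ 38.  455.2] long axis deg 92.95 px [222 345] [385 369]
ctr [ 347.5 -535.9] size [79.  30.5] long axis deg 88.94 px [507 320] [535 331]
ctr [ 455.8 -206.4] size [121.3  33.8] long axis deg 88.89 px [380 283] [423 295]
ctr [664.2  87.8] size [172.8  43.5] long axis deg 84.57 px [266 209] [326 227]
ctr [790.7 228. ] size [100.   46.2] long axis deg 23.58 px [238 161] [258 191]
ctr [419.8 796. ] size [ 68.2 925.5] long axis deg 0.0 px [ 28 150] [ 65 479]
ctr [ 893.7 -253.5] size [55.4 39.2] long axis deg 88.74 px [403 132] [422 145]
ctr [879.5 179.9] size [ 23.4 147.7] long axis deg 179.78 px [260 122] [268 171]
now [ 0.4846 -0.3757  0.116 ] shift [-0.0001  0.0012  0.096 ] shift in target axes [-0.0002  0.0013  0.096 ] turn [ 0.0011  0.0011 -0.0053] F [-0.1 -0.9 -0.1] t 3.85 w 0.0004
```

View pics/w2.png

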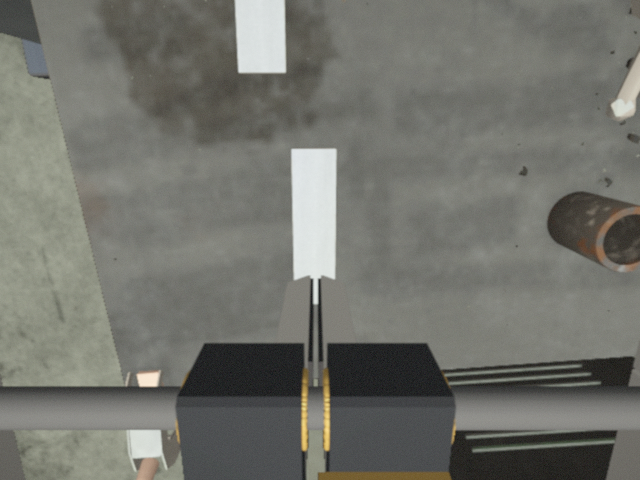

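Missed: the tool rose about 7 mm while closing, and the coupon is untouched at (484.5,-376.7). I'll pre-narrow the jaws so they have little travel left at the table.

{"method": "send_rows", "body": {
  "series": "0.05 0 0 0 0 0 0;0.05 0 0 0.03 0 0 0;0.05 0 0 0.03 0 0 0;0.05 0 0 0.02 0 0 0;0.05 0 0 0 0 0 0;0.05 0 0 0 0 0 0"
}}

```text
clock: 4.35
eef_pos: [0.4795, -0.371, 0.0233]
eef_rot: [[1.0, -0.028, -0.011], [-0.028, -1.0, 0.009], [-0.011, -0.009, -1.0]]
ft_force: [0.4, 0.0, 0.6]
width: 0.0371
```

```bash
python3 -c "
from h import *
go((.4845,-.377,.003),-1.3)"
```

```text
now [ 0.4795 -0.371   0.0233] shift [0.0054 0.0061 0.0202] shift in target axes [0.0051 0.0059 0.0203] turn [-0.0089  0.0114 -0.0055] F [0.4 0.  0.6] t 4.35 w 0.0371
```

{"method": "send_rows", "body": {
  "series": "0 0.005 0.006 0 -0.009 0.011 0;0 0 0 0.006 0 0 0"
}}

```text
clock: 4.52
eef_pos: [0.4844, -0.3772, 0.0167]
eef_rot: [[1.0, -0.028, -0.001], [-0.028, -1.0, 0.0], [-0.001, -0.0, -1.0]]
ft_force: [-0.6, 0.1, 1.0]
width: 0.0463
```

```bash
python3 -c "
from h import *
go((.4845,-.377,.003),-1.3)"
```

```text
now [ 0.4844 -0.3772  0.0167] shift [ 0.0001 -0.0002  0.0137] shift in target axes [ 0.0001 -0.0002  0.0137] turn [-0.0001  0.0006 -0.0054] F [-0.6  0.1  1. ] t 4.52 w 0.0463
```

{"method": "send_rows", "body": {
  "series": "0 0 0 0.007 0 0 0;0 0 0 0.006 0 0 0;0 0 0 0.002 0 0 0"
}}

```text
clock: 4.77
eef_pos: [0.4857, -0.3787, 0.0021]
eef_rot: [[1.0, -0.028, 0.002], [-0.028, -1.0, -0.003], [0.002, 0.003, -1.0]]
ft_force: [-0.2, -0.9, -0.2]
width: 0.047
```

```bash
python3 -c "
from h import *
go((.4845,-.377,.0015),-1.3)"
```

```text
now [ 0.4857 -0.3787  0.0021] shift [-0.0012 -0.0016  0.0006] shift in target axes [-0.0012 -0.0016  0.0006] turn [ 0.0026 -0.0023 -0.0056] F [-0.2 -0.9 -0.2] t 4.77 w 0.047
```

{"method": "send_rows", "body": {
  "series": "1 -0.001 -0.001 0.0005 0.002 -0.002 0;1 0 0 0 0 0 0;1 0 0 0 0 0 0"
}}

```text
clock: 5.02
eef_pos: [0.4851, -0.378, 0.0019]
eef_rot: [[1.0, -0.028, 0.001], [-0.028, -1.0, -0.001], [0.001, 0.001, -1.0]]
ft_force: [0.8, -0.4, -3.2]
width: 0.0313
```

```bash
python3 -c "
from h import *
go((.4845,-.377,.0015),-1.3)"
```

```text
now [ 0.4851 -0.378   0.0019] shift [-0.0006 -0.001   0.0004] shift in target axes [-0.0006 -0.001   0.0004] turn [ 0.0012 -0.001  -0.0056] F [ 0.8 -0.4 -3.2] t 5.02 w 0.0313
```

Gripped (31 mm). Lifting, then turning.

{"method": "send_rows", "body": {
  "series": "1 0 0 -0.01 0 0 0;1 0 0 -0.02 0 0 0;1 0 0 -0.025 0 0 0;1 0 0 -0.025 0 0 -0.08;1 0 0 -0.02 0 0 -0.1;1 0 0 0 0 0 -0.1;1 0 0 0 0 0 -0.1;1 0 0 0 0 0 -0.1"
}}

```text
clock: 5.68
eef_pos: [0.4836, -0.376, 0.11]
eef_rot: [[0.89, 0.456, -0.001], [0.456, -0.89, 0.001], [-0.001, -0.001, -1.0]]
ft_force: [-0.8, -0.3, -2.0]
width: 0.031
```

{"method": "send_rows", "body": {
  "series": "1 0 0 0 0 0 -0.1;1 0 0 0 0 0 -0.1;1 0 0 0 0 0 -0.1;1 0 0 0 0 0 -0.1;1 0 0 0 0 0 -0.1;1 0 0 0 0 0 -0.1;1 0 0 0 0 0 -0.1;1 0 0 0 0 0 -0.1"
}}

```text
clock: 6.35
eef_pos: [0.4831, -0.3751, 0.1169]
eef_rot: [[0.253, 0.967, 0.001], [0.967, -0.253, -0.002], [-0.001, 0.002, -1.0]]
ft_force: [0.2, 0.7, -2.1]
width: 0.0307
```

```bash
python3 -c "
from h import *
go((.44,.03,.12),84.8)"
```

```text
now [ 0.4831 -0.3751  0.1169] shift [ 0.3811 -0.1441 -0.0038] shift in target axes [ 0.3996 -0.0796 -0.0031] turn [ 0.0014  0.0014 -0.1649] F [ 0.2  0.7 -2.1] t 6.35 w 0.0307
```

{"method": "send_rows", "body": {
  "series": "1 0.02 0 0 0 0 -0.08;1 0.035 -0.008 0 0 0 -0.085;1 0.04 -0.01 0 0 0 0;1 0.04 -0.01 0 0 0 0;1 0.04 -0.01 0 0 0 0;1 0.04 -0.01 0 0 0 0;1 0.04 -0.01 0 0 0 0;1 0.04 -0.01 0 0 0 0"
}}

```text
clock: 7.02
eef_pos: [0.4466, -0.0785, 0.1205]
eef_rot: [[0.092, 0.996, 0.01], [0.996, -0.092, -0.011], [-0.01, 0.011, -1.0]]
ft_force: [0.6, 1.0, -1.4]
width: 0.031
```

{"method": "send_rows", "body": {
  "series": "1 0.04 -0.01 0 0 0 0;1 0.04 -0.01 0 0 0 0;1 0.02 0 0 0 0 0;1 0 0 0 0 0 0;1 0 0 0 0 0 0"
}}

```text
clock: 7.43
eef_pos: [0.4311, 0.0319, 0.1223]
eef_rot: [[0.083, 0.996, 0.013], [0.997, -0.083, -0.008], [-0.007, 0.013, -1.0]]
ft_force: [0.5, 0.1, -1.8]
width: 0.0321
```

```bash
python3 -c "
from h import *
px,K,C,im=snap('wrist','w3.png'); 
hsv=cv2.cvtColor(px,cv2.COLOR_BGR2HSV)
q=((hsv[...,0]>=100)&(hsv[...,0]<=125)&(hsv[...,1]>120)&(hsv[...,2]>60)).astype(np.uint8)*255
c=max(cv2.findContours(q,cv2.RETR_EXTERNAL,cv2.CHAIN_APPROX_NONE)[0],key=cv2.contourArea)
print(cv2.contourArea(c),cv2.boxPoints(cv2.minAreaRect(c)).round())
np.save('C3.npy',C);np.save('K3.npy',K)
go((.44,.03,.12),84.8)"
```

```text
5874.5 [[249. 430.]
 [381. 430.]
 [381. 479.]
 [249. 479.]]
now [0.4313 0.0315 0.1223] shift [-0.0008  0.0088  0.0024] shift in target axes [-0.0007  0.0088  0.0023] turn [0.0135 0.0065 0.0065] F [ 0.1  0.6 -2.3] t 7.48 w 0.0313
```

View pics/w3.png

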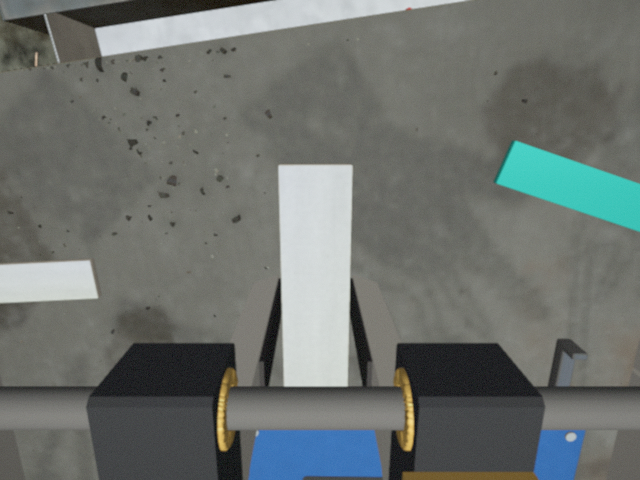

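Wrist view: the coupon is held straight, rear end at (278–352,165), but the gripper hides the marker. From the top-view tongues and block the marker origin is about (0.624,0.0875), yaw −5.4°. Moving in front of the right slot.

```bash
cat >> h.py <<'E'
O=np.array([.624,.0875]); YAW=-5.4
def mk(x,y,z):
    a=np.radians(YAW); return np.r_[O+x*np.array([np.cos(a),np.sin(a)])+y*np.array([-np.sin(a),np.cos(a)]),z]
def inm(p):
    a=np.radians(YAW); d=np.array(p)[:2]-O; return np.r_[d@[np.cos(a),np.sin(a)],d@[-np.sin(a),np.cos(a)]]
def gm(x,y,z): go(mk(x,y,z),90+YAW); print('in marker',inm(ctrl.get_state()['eef_pos']).round(4))
E
python3 -c "
from h import *
gm(-.15,-.07,.05)"
```

```text
now [0.4313 0.0315 0.1223] shift [0.004  0.0356 0.0728] shift in target axes [0.0039 0.0366 0.0723] turn [0.0135 0.0064 0.01  ] F [ 0.1  0.6 -2.3] t 7.48 w 0.0313
in marker [-0.1866 -0.0739]
```

{"method": "send_rows", "body": {
  "series": "1 0.002 0.015 0.02 0.013 0.006 0.01;1 0.002 0.015 0.03 0 0 0;1 0 0.006 0.025 0 0 0;1 0 0 0 0 0 0"
}}

```text
clock: 7.82
eef_pos: [0.4746, 0.0265, 0.0499]
eef_rot: [[0.099, 0.995, 0.012], [0.995, -0.099, -0.004], [-0.003, 0.012, -1.0]]
ft_force: [-0.9, -0.5, -2.1]
width: 0.0311
```

```bash
python3 -c "
from h import *
gm(-.15,-.07,.0235)
px,K,C,im=snap('top','t3.png'); cv2.imwrite('pics/t3c.png',cv2.resize(px[190:310,230:370],(0,0),fx=5,fy=5,interpolation=cv2.INTER_CUBIC))
px,K,C,im=snap('scene','s3.png')"
```

```text
now [0.4746 0.0265 0.0499] shift [ 0.0049 -0.0073  0.0263] shift in target axes [ 0.0048 -0.007   0.0264] turn [ 0.0122  0.0028 -0.0053] F [-0.9 -0.5 -2.1] t 7.82 w 0.0311
in marker [-0.143  -0.0748]
```

View pics/t3c.png

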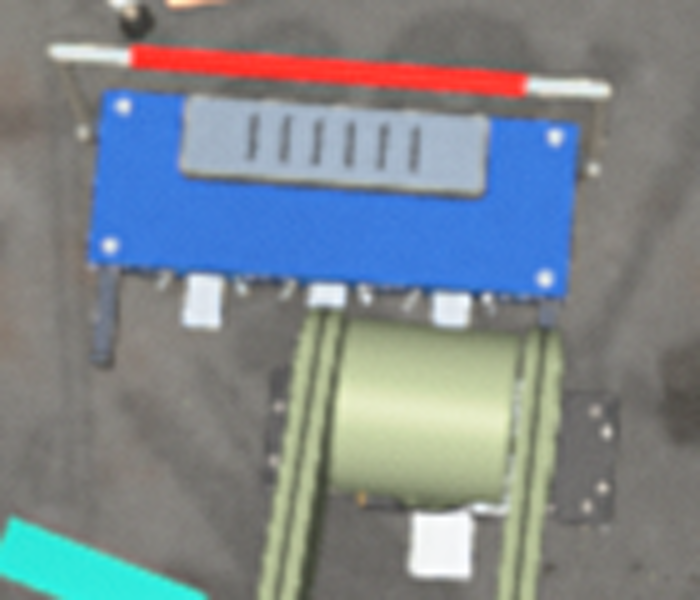

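The top crop shows the coupon tail at (441,545) and the right tongue at (452,308). That agrees with the pose estimate, which asks for 5 mm to the left.

{"method": "send_rows", "body": {
  "series": "1 0.005 -0.006 0 0.012 0.003 -0.005;1 0 0 0.01 0 0 0;1 0 0 0.008 0 0 0"
}}

```text
clock: 8.17
eef_pos: [0.4743, 0.0303, 0.0395]
eef_rot: [[0.097, 0.995, 0.013], [0.995, -0.097, -0.001], [0.0, 0.013, -1.0]]
ft_force: [0.5, 0.2, -2.3]
width: 0.0309
```

```bash
python3 -c "
from h import *
gm(-.145,-.07,.0235)"
```

```text
now [0.4743 0.0303 0.0395] shift [ 0.001  -0.0015  0.016 ] shift in target axes [ 0.001  -0.0013  0.016 ] turn [ 0.0133 -0.0001 -0.0028] F [ 0.5  0.2 -2.3] t 8.17 w 0.0309
in marker [-0.1437 -0.071 ]
```

{"method": "send_rows", "body": {
  "series": "1 0.001 -0.001 0.006 0.013 0 -0.003;1 0 0 0.005 0.005 0 0;1 0 0 0.003 0 0 0"
}}

```text
clock: 8.42
eef_pos: [0.4732, 0.0314, 0.0249]
eef_rot: [[0.093, 0.996, -0.005], [0.996, -0.093, 0.0], [-0.0, -0.005, -1.0]]
ft_force: [-0.3, -1.5, -1.9]
width: 0.0308
```

```bash
python3 -c "
from h import *
gm(-.145,-.07,.0235)"
```

```text
now [0.4732 0.0314 0.0249] shift [ 0.     -0.0002  0.0014] shift in target axes [ 0.     -0.0002  0.0014] turn [-0.0047  0.0001  0.0007] F [-0.3 -1.5 -1.9] t 8.42 w 0.0308
in marker [-0.1448 -0.07  ]
```

{"method": "send_rows", "body": {
  "series": "1 0 0.01 0 -0.004 0 0;1 0 0.01 0 0 0 0;1 0 0.008 0 0 0 0;1 0 0 0 0 0 0"
}}

```text
clock: 8.75
eef_pos: [0.5037, 0.0289, 0.024]
eef_rot: [[0.093, 0.996, -0.001], [0.996, -0.093, -0.0], [-0.0, -0.001, -1.0]]
ft_force: [0.5, 0.1, -2.4]
width: 0.0312
```

```bash
python3 -c "
from h import *
gm(-.085,-.07,.0235)"
```

```text
now [0.5037 0.0289 0.024 ] shift [-0.0003  0.0292  0.0005] shift in target axes [-0.0003  0.0292  0.0005] turn [-0.0008  0.0001  0.0013] F [ 0.5  0.1 -2.4] t 8.75 w 0.0312
in marker [-0.1142 -0.0697]
```

{"method": "send_rows", "body": {
  "series": "1 0 0.008 0 0 0 0;1 0 0.008 0 0 0 0;1 0 0.008 0 0 0 0;1 0 0.006 0 0 0 0;1 0 0 0 0 0 0"
}}

```text
clock: 9.17
eef_pos: [0.5388, 0.0255, 0.0246]
eef_rot: [[0.093, 0.996, 0.001], [0.996, -0.093, -0.0], [-0.0, 0.001, -1.0]]
ft_force: [0.5, 0.4, -1.8]
width: 0.0307
```

```bash
python3 -c "
from h import *
gm(-.07,-.07,.0235)"
```

```text
now [0.5388 0.0255 0.0246] shift [-0.0003  0.009   0.0011] shift in target axes [-0.0003  0.009   0.0011] turn [0.0014 0.0001 0.0013] F [ 0.5  0.4 -1.8] t 9.17 w 0.0307
in marker [-0.079  -0.0697]
```

{"method": "send_rows", "body": {
  "series": "1 0 0.006 0 0 0 0;1 0 0.005 0.001 0 0 0;1 0 0 0.001 0 0 0;1 0 0 0 0 0 0"
}}

```text
clock: 9.5
eef_pos: [0.551, 0.0244, 0.0222]
eef_rot: [[0.093, 0.996, 0.001], [0.996, -0.093, -0.0], [-0.0, 0.001, -1.0]]
ft_force: [0.1, 0.5, -2.6]
width: 0.0312
```

```bash
python3 -c "
from h import *
gm(-.07,-.07,.0235)"
```

```text
now [0.551  0.0244 0.0222] shift [-0.0003 -0.0032 -0.0013] shift in target axes [-0.0003 -0.0032 -0.0013] turn [0.0007 0.0001 0.0013] F [ 0.1  0.5 -2.6] t 9.5 w 0.0312
in marker [-0.0668 -0.0697]
```

{"method": "send_rows", "body": {
  "series": "0 0 0 0 0 0 0;0 0 0 0 0 0 0;0 0 0 0 0 0 0;0 0 -0.03 0 0 0 0;0 0 -0.03 0 0 0 0;0 0 -0.03 0 0 0 0;1 0 -0.005 0 0 0 0;1 0 0 0 0 0 0"
}}

```text
clock: 10.17
eef_pos: [0.4553, 0.0332, 0.0236]
eef_rot: [[0.093, 0.996, 0.007], [0.996, -0.093, -0.001], [-0.0, 0.007, -1.0]]
ft_force: [0.1, 0.1, -0.1]
width: 0.0368
```

{"method": "send_rows", "body": {
  "series": "1 0 0 0 0 0 0;1 0 0 0 0 0 0;1 0 0 0 0 0 0"
}}

```text
clock: 10.42
eef_pos: [0.4583, 0.0328, 0.0251]
eef_rot: [[0.093, 0.996, 0.011], [0.996, -0.093, -0.001], [-0.0, 0.011, -1.0]]
ft_force: [0.3, -0.6, -0.2]
width: 0.017
```

```bash
python3 -c "
from h import *
gm(-.145,-.07,.0225)
px,K,C,im=snap('wrist','w4.png'); coupons(px,K,C,.026)"
```

```text
now [0.4583 0.0328 0.0251] shift [0.     0.0148 0.0028] shift in target axes [0.     0.0148 0.0026] turn [0.0113 0.0004 0.0011] F [ 0.3 -0.6 -0.2] t 10.42 w 0.017
in marker [-0.1598 -0.07  ]
ctr [565.  161.1] size [19.1 28.3] long axis deg 174.82 px [546 434] [588 476]
ctr [552.4  24.7] size [32.3 33. ] long axis deg 174.82 px [286 430] [345 479]
ctr [498.8  29.6] size [26.2 19.9] long axis deg 84.81 px [290 352] [341 386]
```

View pics/w4.png

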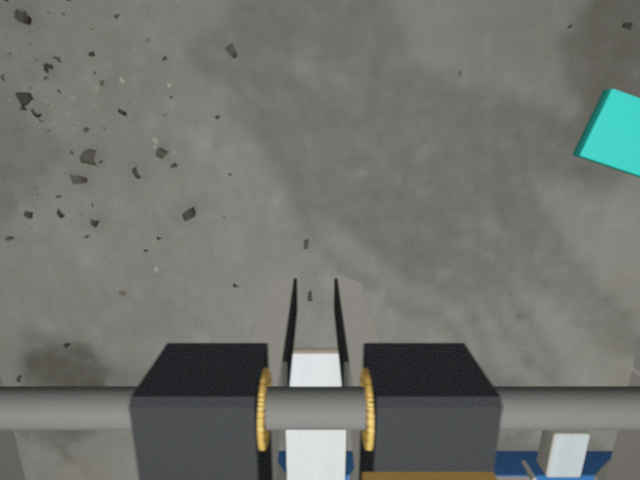

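Wrist view: the coupon stayed in the mouth, rear end at (315,352) ahead of the fingers. Shutting the fingers and pushing.

{"method": "send_rows", "body": {
  "series": "1 0 0 0.002 0.011 0 0;1 0 0 0.001 0 0 0;1 0 0.01 0 0 0 0;1 0 0.01 0 0 0 0;1 0 0 0 0 0 0"
}}

```text
clock: 10.88
eef_pos: [0.4828, 0.0302, 0.0221]
eef_rot: [[0.093, 0.996, 0.001], [0.996, -0.093, -0.001], [-0.0, 0.002, -1.0]]
ft_force: [-0.2, -0.3, 0.1]
width: 0.0007
```

```bash
python3 -c "
from h import *
gm(-.083,-.07,.0225)"
```

```text
now [0.4828 0.0302 0.0221] shift [ 0.0003  0.0522 -0.0003] shift in target axes [ 0.0003  0.0522 -0.0004] turn [0.0015 0.0004 0.0007] F [-0.2 -0.3  0.1] t 10.88 w 0.0007
in marker [-0.1352 -0.0703]
```

{"method": "send_rows", "body": {
  "series": "1 0 0.01 0 0 0 0;1 0 0.01 0 0 0 0;1 0 0.01 0 0 0 0;1 0 0.008 0 0 0 0;1 0 0 0 0 0 0"
}}

```text
clock: 11.3
eef_pos: [0.5009, 0.029, 0.0177]
eef_rot: [[0.092, 0.994, -0.051], [0.996, -0.092, 0.004], [-0.001, -0.051, -0.999]]
ft_force: [0.4, -1.0, -0.6]
width: 0.0004
```

```bash
python3 -c "
from h import *
gm(-.083,-.07,.0225)"
```

```text
now [0.5009 0.029  0.0177] shift [-0.0003  0.0337 -0.0066] shift in target axes [-0.0002  0.034  -0.0048] turn [-0.051   0.0007  0.0024] F [ 0.4 -1.  -0.6] t 11.3 w 0.0004
in marker [-0.117  -0.0698]
```

```bash
python3 -c "
from h import *
px,K,C,im=snap('scene'); c=proj(K,C,[mk(-.1,-.07,.02)])[0].astype(int); print(c)
print(proj(K,C,[mk(-.045,-.07,.02),mk(-.074,-.07,.02),mk(-.109,-.07,.02),mk(-.109,-.086,.026)]).round()-c+[70,55])
cv2.imwrite('pics/s4.png',cv2.resize(px[c[1]-55:c[1]+55,c[0]-70:c[0]+70],(0,0),fx=5,fy=5,interpolation=cv2.INTER_CUBIC))"
```

```text
[350 249]
[[53. 68.]
 [62. 61.]
 [73. 53.]
 [69. 48.]]
```

View pics/s4.png

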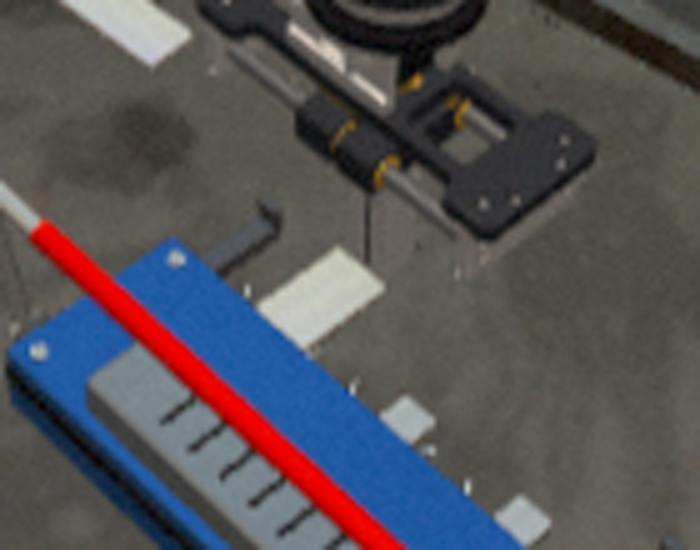

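The scene crop shows the coupon lying straight in the right slot, about 60 mm still out, fingers at its end. I'll correct the tilt and height and keep pushing while watching the force.

{"method": "send_rows", "body": {
  "series": "1 0 -0.005 -0.005 -0.05 0 0;1 0 0 0 0 0 0"
}}

```text
clock: 11.52
eef_pos: [0.4978, 0.0293, 0.022]
eef_rot: [[0.092, 0.996, 0.003], [0.996, -0.092, -0.001], [-0.0, 0.003, -1.0]]
ft_force: [0.2, -0.4, -1.5]
width: 0.0006
```

```bash
python3 -c "
from h import *
gm(-.083,-.07,.0225)"
```

```text
now [0.4978 0.0293 0.022 ] shift [-0.0003  0.0372 -0.0004] shift in target axes [-0.0002  0.0372 -0.0005] turn [0.0033 0.0005 0.0023] F [ 0.2 -0.4 -1.5] t 11.52 w 0.0006
in marker [-0.1202 -0.0698]
```

{"method": "send_rows", "body": {
  "series": "1 0 0.004 0 0 0 0;1 0 0.005 0 0 0 0;1 0 0.005 0 0 0 0"
}}

```text
clock: 11.77
eef_pos: [0.5129, 0.0279, 0.0221]
eef_rot: [[0.092, 0.996, 0.002], [0.996, -0.092, -0.001], [-0.0, 0.003, -1.0]]
ft_force: [-0.9, -0.6, 0.0]
width: 0.0004
```

{"method": "send_rows", "body": {
  "series": "1 0 0.006 0 0 0 0"
}}

```text
clock: 11.85
eef_pos: [0.5191, 0.0274, 0.0221]
eef_rot: [[0.092, 0.996, 0.001], [0.996, -0.092, -0.0], [-0.0, 0.001, -1.0]]
ft_force: [-2.9, 0.4, 3.2]
width: 0.0006
```

{"method": "send_rows", "body": {
  "series": "1 0 0.008 0 0 0 0"
}}

```text
clock: 11.93
eef_pos: [0.5272, 0.0266, 0.0219]
eef_rot: [[0.092, 0.996, -0.001], [0.996, -0.092, -0.0], [-0.0, -0.001, -1.0]]
ft_force: [-3.4, 0.6, 2.6]
width: 0.0004
```

{"method": "send_rows", "body": {
  "series": "1 0 0.006 0 0 0 0"
}}

```text
clock: 12.02
eef_pos: [0.534, 0.026, 0.0219]
eef_rot: [[0.092, 0.996, -0.003], [0.996, -0.092, 0.0], [-0.0, -0.003, -1.0]]
ft_force: [-15.6, 2.3, 9.6]
width: 0.0003
```

{"method": "send_rows", "body": {
  "series": "1 0 0.005 0 0 0 0"
}}

```text
clock: 12.1
eef_pos: [0.534, 0.0261, 0.0211]
eef_rot: [[0.092, 0.996, -0.017], [0.996, -0.092, 0.001], [-0.0, -0.017, -1.0]]
ft_force: [-22.5, 1.7, 17.9]
width: 0.0004
```

```bash
python3 -c "
from h import *
gm(-.083,-.07,.0225)"
```

```text
now [0.534  0.0261 0.0211] shift [-0.0004  0.0008 -0.0014] shift in target axes [-0.0004  0.0008 -0.0014] turn [-0.0172  0.0003  0.0025] F [-22.5   1.7  17.9] t 12.1 w 0.0004
in marker [-0.0838 -0.0696]
```

Home: it stopped at 22 N with the end about −76 mm. Backing off to the second coupon.

{"method": "send_rows", "body": {
  "series": "1 0 -0.01 0 0 0 0;1 0 -0.03 -0.01 0 0 0;0 0 -0.03 -0.03 0 0 0;0 0 0 -0.03 0 0 0.12;0 0 0 -0.03 0 0 0.12;0 0 0 -0.01 0 0 0.12;0 0 0 0 0 0 0.12;0 0 0 0 0 0 0.12"
}}

```text
clock: 12.77
eef_pos: [0.4733, 0.0309, 0.1371]
eef_rot: [[0.656, 0.755, -0.007], [0.755, -0.656, -0.0], [-0.005, -0.005, -1.0]]
ft_force: [0.5, -0.1, -0.9]
width: 0.0371
```

{"method": "send_rows", "body": {
  "series": "0 0 0 0 0 0 0.12;0 0 0 0 0 0 0.12;0 0 0 0 0 0 0.12;0 0 0 0 0 0 0.12;0 0 0 0 0 0 0.12;0 0 0 0 0 0 0.12;0 0 0 0 0 0 0.12;0 0 0 0 0 0 0.05"
}}

```text
clock: 13.43
eef_pos: [0.4909, 0.0282, 0.1444]
eef_rot: [[0.997, -0.074, 0.022], [-0.074, -0.997, -0.004], [0.023, 0.002, -1.0]]
ft_force: [0.5, 1.1, -0.7]
width: 0.0473
```

```bash
python3 -c "
from h import *
go((.4558,-.2064,.12),-1.1)
px,K,C,im=snap('top','t4.png'); coupons(px,K,C,lo=200)"
```

```text
now [0.4909 0.0282 0.1444] shift [-0.0182  0.2365  0.0246] shift in target axes [-0.0306  0.2352  0.0244] turn [ 0.0031 -0.0226 -0.0549] F [ 0.5  1.1 -0.7] t 13.43 w 0.0473
ctr [ 46.9 -70.4] size [209.7 185.3] long axis deg 0.01 px [323 400] [392 479]
ctr [263.5 225.3] size [ 37.7 148.2] long axis deg 93.3 px [222 353] [275 369]
ctr [278.9 -72.3] size [ 37.5 166.7] long axis deg 92.99 px [326 345] [385 362]
ctr [ 347.5 -535.9] size [79.  30.5] long axis deg 88.94 px [507 320] [535 331]
ctr [ 455.8 -206.2] size [121.5  33.8] long axis deg 88.89 px [380 283] [423 295]
ctr [552.8 358.5] size [ 60.8 169.6] long axis deg 175.23 px [189 229] [214 289]
ctr [664.1  87.8] size [173.   43.6] long axis deg 84.67 px [266 209] [326 227]
ctr [795.6 230.1] size [110.7  46.2] long axis deg 23.58 px [238 158] [258 191]
ctr [419.8 796. ] size [ 68.2 925.5] long axis deg 0.0 px [ 28 150] [ 65 479]
ctr [ 893.7 -253.5] size [55.4 39.2] long axis deg 88.74 px [403 132] [422 145]
ctr [879.4 179.8] size [ 23.4 147.8] long axis deg 179.78 px [260 122] [268 171]
```

{"method": "send_rows", "body": {
  "series": "0 -0.006 0.03 0 0.003 -0.022 -0.055;0 -0.005 0.035 0 0 0 0;0 -0.005 0.04 0 0 0 0;0 -0.005 0.04 0 0 0 0;0 -0.005 0.04 0 0 0 0;0 -0.004 0.035 0.02 0 0 0;0 0 0 0 0 0 0"
}}

```text
clock: 14.07
eef_pos: [0.4683, -0.2027, 0.1291]
eef_rot: [[1.0, 0.003, 0.021], [0.003, -1.0, -0.009], [0.021, 0.009, -1.0]]
ft_force: [-1.0, -0.1, -1.0]
width: 0.0467
```

```bash
python3 -c "
from h import *
px,K,C,im=snap('wrist','w5.png'); coupons(px,K,C)
go((.455,-.206,.02),-1.2)"
```

```text
ctr [ 726.7 -302. ] size [84.1 35.9] long axis deg 68.45 px [575 296] [639 377]
ctr [ 455.  -205.8] size [121.1  32.5] long axis deg 88.74 px [275 152] [319 303]
now [ 0.47   -0.2011  0.131 ] shift [-0.0177  0.0038  0.1107] shift in target axes [-0.0149  0.0052  0.111 ] turn [ 0.0088 -0.0243  0.0244] F [ 2.1  0.3 -0.1] t 14.12 w 0.0467
```

Coupon 2 is at (455,−206), axis 88.7°.

{"method": "send_rows", "body": {
  "series": "0 -0.015 0.004 0.02 0.009 -0.024 0.024;0 0 0 0.03 0 0 0;0 0 0 0.03 0 0 0;0 0 0 0.012 0 0 0;0 0 0 0 0 0 0"
}}

```text
clock: 14.53
eef_pos: [0.464, -0.208, 0.0411]
eef_rot: [[1.0, -0.018, 0.014], [-0.018, -1.0, -0.006], [0.014, 0.006, -1.0]]
ft_force: [0.3, 0.7, 0.6]
width: 0.0469
```

```bash
python3 -c "
from h import *
go((.455,-.206,.016),-1.2)"
```

```text
now [ 0.464  -0.208   0.0411] shift [-0.0094 -0.002   0.0249] shift in target axes [-0.009  -0.0018  0.0251] turn [ 0.006  -0.0143  0.0032] F [0.3 0.7 0.6] t 14.53 w 0.0469
```

{"method": "send_rows", "body": {
  "series": "0 -0.009 -0.002 0.006 0.006 -0.014 0.003;0 0 0 0.01 0 0 0;0 0 0 0.008 0 0 0"
}}

```text
clock: 14.78
eef_pos: [0.4584, -0.2054, 0.0187]
eef_rot: [[1.0, -0.016, 0.005], [-0.016, -1.0, -0.003], [0.005, 0.003, -1.0]]
ft_force: [-0.4, -0.9, 0.2]
width: 0.0468
```

```bash
python3 -c "
from h import *
go((.455,-.206,.0018),-1.2)"
```

```text
now [ 0.4584 -0.2054  0.0187] shift [-0.0035  0.0006  0.0169] shift in target axes [-0.0034  0.0007  0.0169] turn [ 0.0025 -0.0049  0.0045] F [-0.4 -0.9  0.2] t 14.78 w 0.0468
```

{"method": "send_rows", "body": {
  "series": "0 -0.0035 0.0006 0.007 0.002 -0.005 0.004;0 -0.001 0 0.006 0 0 0;0 0 0 0.003 0 0 0"
}}

```text
clock: 15.03
eef_pos: [0.4546, -0.2058, 0.0019]
eef_rot: [[1.0, -0.019, 0.001], [-0.019, -1.0, -0.001], [0.001, 0.001, -1.0]]
ft_force: [-0.5, -0.3, 0.3]
width: 0.0468
```

```bash
python3 -c "
from h import *
go((.455,-.206,.0018),-1.2)"
```

```text
now [ 0.4546 -0.2058  0.0019] shift [0.0004 0.0002 0.0001] shift in target axes [0.0004 0.0002 0.0001] turn [ 0.0014 -0.0014  0.0016] F [-0.5 -0.3  0.3] t 15.03 w 0.0468
```

{"method": "send_rows", "body": {
  "series": "1 0 0 0 0 0 0;1 0 0 0 0 0 0;1 0 0 0 0 0 0;1 0 0 0 0 0 0;1 0 0 -0.01 0 0 0;1 0 0 -0.02 0 0 0;1 0 0 -0.025 0 0 0;1 0 0 -0.025 0 0 -0.08"
}}

```text
clock: 15.7
eef_pos: [0.4482, -0.2018, 0.0786]
eef_rot: [[0.998, 0.061, -0.013], [0.061, -0.998, 0.009], [-0.013, -0.01, -1.0]]
ft_force: [0.3, -0.3, -1.9]
width: 0.031
```

{"method": "send_rows", "body": {
  "series": "1 0 0 -0.02 0 0 -0.1;1 0 0 0 0 0 -0.1;1 0 0 0 0 0 -0.1;1 0 0 0 0 0 -0.1;1 0 0 0 0 0 -0.1;1 0 0 0 0 0 -0.1;1 0 0 0 0 0 -0.1;1 0 0 0 0 0 -0.1"
}}

```text
clock: 16.37
eef_pos: [0.4524, -0.2046, 0.1136]
eef_rot: [[0.62, 0.784, 0.002], [0.784, -0.62, -0.002], [-0.0, 0.002, -1.0]]
ft_force: [0.2, -0.0, -2.0]
width: 0.0311
```

{"method": "send_rows", "body": {
  "series": "1 0 0 0 0 0 -0.1;1 0 0 0 0 0 -0.1;1 0 0 0 0 0 -0.1;1 0 0 0 0 0 -0.1;1 0 0 0 0 0 -0.1;1 0 0 0 0 0 -0.1;1 0 0 0 0 0 0"
}}

```text
clock: 16.95
eef_pos: [0.4509, -0.2036, 0.1181]
eef_rot: [[0.036, 0.999, 0.002], [0.999, -0.036, -0.002], [-0.002, 0.003, -1.0]]
ft_force: [-0.8, 0.6, -2.5]
width: 0.0314
```

```bash
python3 -c "
from h import *
gm(-.16,.07,.1)"
```

```text
now [ 0.4509 -0.2036  0.1181] shift [0.3764 0.0069 0.0172] shift in target axes [ 0.3761 -0.015   0.0181] turn [0.0026 0.0022 0.0584] F [-0.8  0.6 -2.5] t 16.95 w 0.0314
in marker [-0.145  -0.3061]
```

{"method": "send_rows", "body": {
  "series": "1 0.02 -0.001 0 0.003 0.002 0.058;1 0.038 -0.002 0 0 0 0;1 0.04 -0.002 0 0 0 0;1 0.04 -0.002 0 0 0 0;1 0.04 -0.002 0 0 0 0;1 0.04 -0.002 0 0 0 0;1 0.035 -0.001 0 0 0 0;1 0.02 0 0 0 0 0"
}}

```text
clock: 17.62
eef_pos: [0.4688, 0.0736, 0.1224]
eef_rot: [[0.133, 0.991, 0.007], [0.991, -0.133, -0.005], [-0.004, 0.007, -1.0]]
ft_force: [-0.3, 0.4, -2.8]
width: 0.0312
```

```bash
python3 -c "
from h import *
gm(-.15,.0,.06)"
```

```text
now [0.4688 0.0736 0.1224] shift [0.0288 0.0016 0.0623] shift in target axes [0.0285 0.0032 0.0624] turn [ 0.0074  0.0038 -0.0392] F [-0.3  0.4 -2.8] t 17.62 w 0.0312
in marker [-0.1532 -0.0285]
```

{"method": "send_rows", "body": {
  "series": "1 0.015 0.003 0.02 0.007 0.004 -0.039;1 0.012 0 0.025 0 0 0;1 0 0 0.015 0 0 0;1 0 0 0 0 0 0"
}}

```text
clock: 17.95
eef_pos: [0.4776, 0.1079, 0.065]
eef_rot: [[0.094, 0.996, 0.009], [0.996, -0.094, 0.002], [0.003, 0.009, -1.0]]
ft_force: [0.2, -1.4, -2.4]
width: 0.0309
```

```bash
python3 -c "
from h import *
gm(-.147,.0,.035)"
```

```text
now [0.4776 0.1079 0.065 ] shift [-0.0067  0.0004  0.03  ] shift in target axes [-0.0066  0.0007  0.03  ] turn [ 0.0086 -0.003   0.0003] F [ 0.2 -1.4 -2.4] t 17.95 w 0.0309
in marker [-0.1477  0.0066]
```

{"method": "send_rows", "body": {
  "series": "1 -0.006 0 0.01 0.009 -0.003 0;1 0 0 0.01 0 0 0;1 0 0 0.01 0 0 0;1 0 0 0 0 0 0"
}}

```text
clock: 18.28
eef_pos: [0.4782, 0.1007, 0.0349]
eef_rot: [[0.099, 0.995, 0.001], [0.995, -0.099, -0.0], [-0.0, 0.001, -1.0]]
ft_force: [0.1, 0.2, -2.9]
width: 0.0307
```

```bash
python3 -c "
from h import *
gm(-.147,.0,.0235)"
```

```text
now [0.4782 0.1007 0.0349] shift [ 0.0006 -0.0006  0.0114] shift in target axes [ 0.0006 -0.0006  0.0114] turn [ 0.0014  0.0003 -0.0048] F [ 0.1  0.2 -2.9] t 18.28 w 0.0307
in marker [-0.1464 -0.0006]
```

{"method": "send_rows", "body": {
  "series": "1 0.0006 -0.0006 0.005 0.001 0 -0.005;1 0 0 0.005 0 0 0;1 0 0 0.001 0 0 0"
}}

```text
clock: 18.53
eef_pos: [0.4788, 0.1001, 0.0237]
eef_rot: [[0.097, 0.995, 0.002], [0.995, -0.097, -0.0], [-0.0, 0.002, -1.0]]
ft_force: [0.3, -0.4, -3.0]
width: 0.0315
```

```bash
python3 -c "
from h import *
gm(-.085,.0,.0235)"
```

```text
now [0.4788 0.1001 0.0237] shift [0.0012 0.0608 0.0003] shift in target axes [0.0011 0.0608 0.0002] turn [ 0.002   0.0002 -0.0025] F [ 0.3 -0.4 -3. ] t 18.53 w 0.0315
in marker [-0.1458 -0.0011]
```

{"method": "send_rows", "body": {
  "series": "1 0.001 0.008 -0.0005 0.002 0 -0.0025;1 0 0.01 0 0 0 0;1 0 0.01 0 0 0 0;1 0 0.004 0 0 0 0"
}}

```text
clock: 18.87
eef_pos: [0.5137, 0.0978, 0.0246]
eef_rot: [[0.094, 0.996, 0.001], [0.996, -0.094, -0.0], [-0.0, 0.001, -1.0]]
ft_force: [0.7, -0.5, -1.7]
width: 0.0313
```

```bash
python3 -c "
from h import *
gm(-.07,.0,.0235)"
```

```text
now [0.5137 0.0978 0.0246] shift [0.0001 0.0408 0.0011] shift in target axes [0.0001 0.0408 0.0011] turn [ 0.001   0.     -0.0001] F [ 0.7 -0.5 -1.7] t 18.87 w 0.0313
in marker [-1.108e-01 -1.000e-04]
```

{"method": "send_rows", "body": {
  "series": "1 0 0.008 0.001 0 0 0;1 0 0.008 0 0 0 0;1 0 0.008 0 0 0 0;1 0 0.008 0 0 0 0;1 0 0.006 0.0005 0 0 0;1 0 0 0 0 0 0"
}}

```text
clock: 19.37
eef_pos: [0.5585, 0.094, 0.0235]
eef_rot: [[0.095, 0.996, 0.003], [0.996, -0.095, 0.001], [0.001, 0.003, -1.0]]
ft_force: [0.2, 0.2, -1.9]
width: 0.0314
```

```bash
python3 -c "
from h import *
gm(-.068,.0,.0225)"
```

```text
now [0.5585 0.094  0.0235] shift [-0.0003 -0.0022  0.001 ] shift in target axes [-0.0003 -0.0022  0.001 ] turn [ 0.003  -0.0008 -0.0005] F [ 0.2  0.2 -1.9] t 19.37 w 0.0314
in marker [-0.0658  0.0003]
```

{"method": "send_rows", "body": {
  "series": "1 0 0 0.001 0 0 0;0 0 0 0 0 0 0;0 0 0 0 0 0 0;0 0 0 0 0 0 0;0 0 -0.03 0 0 0 0;0 0 -0.03 0 0 0 0;0 0 -0.03 0 0 0 0;1 0 -0.005 0 0 0 0"
}}

```text
clock: 20.03
eef_pos: [0.4646, 0.1023, 0.0236]
eef_rot: [[0.096, 0.995, 0.01], [0.995, -0.096, -0.0], [0.001, 0.01, -1.0]]
ft_force: [0.1, 0.4, -0.6]
width: 0.0432
```

{"method": "send_rows", "body": {
  "series": "1 0 0 0 0 0 0;1 0 0 0 0 0 0;1 0 0 0 0 0 0;1 0 0 0 0 0 0;1 0 0 0 0 0 0"
}}

```text
clock: 20.45
eef_pos: [0.4685, 0.1023, 0.0262]
eef_rot: [[0.095, 0.995, 0.018], [0.995, -0.095, -0.001], [0.001, 0.018, -1.0]]
ft_force: [0.4, 0.3, -0.1]
width: 0.0104
```

```bash
python3 -c "
from h import *
gm(-.11,.0,.0225)
px,K,C,im=snap('wrist','w6.png'); coupons(px,K,C,.026)"
```

```text
now [0.4685 0.1023 0.0262] shift [-0.0001  0.0461  0.0046] shift in target axes [-0.0002  0.0462  0.0037] turn [ 0.0181 -0.0012 -0.001 ] F [ 0.4  0.3 -0.1] t 20.45 w 0.0104
in marker [-0.1562  0.0002]
ctr [564.4  93.9] size [29.8 33.5] long axis deg 174.61 px [289 430] [342 479]
ctr [509.1  99. ] size [16.1 21.8] long axis deg 174.64 px [300 349] [331 386]
```

{"method": "send_rows", "body": {
  "series": "1 0 0 0.003 0.018 0 0;1 0 0 0.001 0 0 0;1 0 0.006 0 0 0 0;1 0 0 0 0 0 0"
}}

```text
clock: 20.83
eef_pos: [0.4776, 0.1014, 0.0221]
eef_rot: [[0.096, 0.995, 0.001], [0.995, -0.096, 0.001], [0.001, 0.0, -1.0]]
ft_force: [1.2, 0.3, -0.7]
width: 0.0005
```

```bash
python3 -c "
from h import *
gm(-.083,.0,.0225)"
```

```text
now [0.4776 0.1014 0.0221] shift [ 0.      0.064  -0.0004] shift in target axes [-0.0001  0.064  -0.0004] turn [ 0.0004 -0.0015 -0.0016] F [ 1.2  0.3 -0.7] t 20.83 w 0.0005
in marker [-1.47e-01  1.00e-04]
```

{"method": "send_rows", "body": {
  "series": "1 0 0.005 0 0 0 0;1 0 0.005 0 0 0 0;1 0 0.005 0 0 0 0;1 0 0.005 0 0 0 0"
}}

```text
clock: 21.17
eef_pos: [0.4969, 0.0994, 0.0209]
eef_rot: [[0.096, 0.995, -0.005], [0.995, -0.096, 0.001], [0.001, -0.005, -1.0]]
ft_force: [-2.0, -0.5, 0.7]
width: 0.0004
```

{"method": "send_rows", "body": {
  "series": "1 0 0.006 0 0 0 0;1 0 0.006 0 0 0 0"
}}

```text
clock: 21.33
eef_pos: [0.5079, 0.0983, 0.0203]
eef_rot: [[0.096, 0.995, -0.009], [0.995, -0.096, 0.002], [0.001, -0.01, -1.0]]
ft_force: [-3.4, 0.3, 4.3]
width: 0.0008
```

{"method": "send_rows", "body": {
  "series": "1 0 0.006 0 0 0 0;1 0 0.006 0 0 0 0"
}}

```text
clock: 21.5
eef_pos: [0.5096, 0.098, 0.019]
eef_rot: [[0.096, 0.995, -0.036], [0.995, -0.096, 0.003], [-0.0, -0.036, -0.999]]
ft_force: [-17.1, 1.7, 15.3]
width: 0.0004
```

```bash
python3 -c "
from h import *
gm(-.083,.0,.0225)"
```

```text
now [0.5096 0.098  0.019 ] shift [ 0.0004  0.0317 -0.0047] shift in target axes [ 0.0003  0.0319 -0.0035] turn [-0.0363  0.0005 -0.0015] F [-17.1   1.7  15.3] t 21.5 w 0.0004
in marker [-0.1149 -0.0003]
```

{"method": "send_rows", "body": {
  "series": "1 0 -0.006 -0.004 -0.036 0 0;1 0 0 0 0 0 0"
}}

```text
clock: 21.67
eef_pos: [0.504, 0.0986, 0.0225]
eef_rot: [[0.096, 0.995, -0.002], [0.995, -0.096, -0.0], [-0.001, -0.002, -1.0]]
ft_force: [0.1, 0.2, 0.8]
width: 0.0003
```

```bash
python3 -c "
from h import *
gm(-.083,.0,.023)"
```

```text
now [0.504  0.0986 0.0225] shift [ 0.0003  0.0375 -0.0005] shift in target axes [ 0.0003  0.0375 -0.0005] turn [-0.0019  0.0007 -0.0016] F [0.1 0.2 0.8] t 21.67 w 0.0003
in marker [-0.1205 -0.0003]
```

{"method": "send_rows", "body": {
  "series": "1 0 0.004 0 0 0 0;1 0 0.005 0 0 0 0;1 0 0.005 0 0 0 0"
}}

```text
clock: 21.92
eef_pos: [0.5205, 0.0971, 0.0228]
eef_rot: [[0.095, 0.995, 0.0], [0.995, -0.095, -0.0], [-0.0, 0.0, -1.0]]
ft_force: [-1.2, 0.1, -1.7]
width: 0.0004
```

{"method": "send_rows", "body": {
  "series": "1 0 0.006 0 0 0 0"
}}

```text
clock: 22.0
eef_pos: [0.5271, 0.0964, 0.0227]
eef_rot: [[0.095, 0.995, -0.001], [0.995, -0.095, -0.0], [-0.0, -0.0, -1.0]]
ft_force: [-2.7, 0.4, 1.4]
width: 0.0007
```

{"method": "send_rows", "body": {
  "series": "1 0 0.006 0 0 0 0"
}}

```text
clock: 22.08
eef_pos: [0.5339, 0.0957, 0.0227]
eef_rot: [[0.096, 0.995, -0.001], [0.995, -0.096, -0.0], [-0.0, -0.001, -1.0]]
ft_force: [-3.9, 0.7, 1.6]
width: 0.0006
```

{"method": "send_rows", "body": {
  "series": "1 0 0.005 0 0 0 0"
}}

```text
clock: 22.17
eef_pos: [0.5397, 0.0951, 0.0227]
eef_rot: [[0.096, 0.995, -0.002], [0.995, -0.096, -0.0], [-0.0, -0.002, -1.0]]
ft_force: [-3.7, 0.6, 2.1]
width: 0.0003
```

{"method": "send_rows", "body": {
  "series": "1 0 0.004 0 0 0 0"
}}

```text
clock: 22.25
eef_pos: [0.5406, 0.095, 0.0223]
eef_rot: [[0.096, 0.995, -0.012], [0.995, -0.096, 0.001], [-0.001, -0.012, -1.0]]
ft_force: [-18.0, 2.3, 15.3]
width: 0.0005
```

{"method": "send_rows", "body": {
  "series": "1 0 0.004 0 0 0 0"
}}

```text
clock: 22.33
eef_pos: [0.5404, 0.095, 0.0217]
eef_rot: [[0.096, 0.995, -0.023], [0.995, -0.096, 0.001], [-0.001, -0.023, -1.0]]
ft_force: [-12.7, 1.6, 11.6]
width: 0.0005
```

```bash
python3 -c "
from h import *
gm(-.083,.0,.023)"
```

```text
now [0.5404 0.095  0.0217] shift [ 0.0004  0.0009 -0.0013] shift in target axes [ 0.0004  0.001  -0.0013] turn [-0.0231  0.001  -0.0021] F [-12.7   1.6  11.6] t 22.33 w 0.0005
in marker [-0.084  -0.0004]
```

Second coupon is home too (stopped at 18 N at the same depth). Backing off and up, then measuring the bail and checking the coupons.

{"method": "send_rows", "body": {
  "series": "1 0 -0.01 0 -0.02 0 0;1 0 -0.03 -0.01 0 0 0;1 0 -0.03 -0.03 0 0 0;0.2 0 -0.03 -0.035 0 0 0.08;0.2 0 -0.02 -0.035 0 0 0.12;0.2 0 -0.01 -0.04 0 0 0.12;0.2 0 0 -0.04 0 0 0.12;0.2 0 0 -0.03 0 0 0.12"
}}

```text
clock: 23.0
eef_pos: [0.4119, 0.1102, 0.2407]
eef_rot: [[0.63, 0.777, -0.007], [0.777, -0.63, -0.002], [-0.006, -0.005, -1.0]]
ft_force: [1.6, -0.3, -0.5]
width: 0.0304
```

{"method": "send_rows", "body": {
  "series": "0.2 0 0 -0.01 0 0 0.12;0.2 0 0 0 0 0 0.12;0.2 0 0 0 0 0 0.12;0.2 0 0 0 0 0 0.12;0.2 0 0 0 0 0 0.12;0.2 0 0 0 0 0 0.12;0.2 0 0 0 0 0 0.12;0.2 0 0 0 0 0 0.12"
}}

```text
clock: 23.67
eef_pos: [0.4306, 0.1101, 0.2717]
eef_rot: [[0.993, -0.109, 0.044], [-0.109, -0.994, -0.001], [0.043, -0.004, -0.999]]
ft_force: [0.1, -0.3, -0.6]
width: 0.0376
```

```bash
cat >> h.py <<'E'
from scipy.optimize import least_squares
def bail(name):
    px,K,C,im=snap(name); hsv=cv2.cvtColor(px,cv2.COLOR_BGR2HSV)
    q=(((hsv[...,0]<6)|(hsv[...,0]>174))&(hsv[...,1]>150)&(hsv[...,2]>90)).astype(np.uint8)*255
    cs=cv2.findContours(q,cv2.RETR_EXTERNAL,cv2.CHAIN_APPROX_NONE)[0]
    c=max(cs,key=lambda c:max(cv2.minAreaRect(c)[1])); r=cv2.minAreaRect(c)
    bar=lambda t:mk(.035-.119*np.cos(t),0,.030+.119*np.sin(t)-.004*np.cos(t))
    f=lambda v:proj(K,C,[bar(v[0])])[0]-r[0]
    s=least_squares(f,[1.2]); print(name,'px',np.round(r[0]),'theta',s.x.round(3),'res px',s.fun.round(2),'bar',bar(s.x[0]).round(4))
    return px
E
python3 -c "
from h import *
px=bail('top');cv2.imwrite('pics/t5.png',cv2.resize(px[190:300,230:370],(0,0),fx=5,fy=5,interpolation=cv2.INTER_CUBIC))
bail('scene'); gm(.05,.038,.25); go(mk(.05,.038,.25),-5.4)"
```

```text
top px [295. 204.] theta [1.725] res px [0.26 0.02] bar [0.6771 0.0825 0.1482]
scene px [324. 274.] theta [1.727] res px [-2.   -2.44] bar [0.6773 0.0825 0.1482]
now [0.4305 0.1101 0.2716] shift [ 0.2433 -0.0358  0.0323] shift in target axes [0.0338 0.2448 0.0216] turn [ 0.031  -0.0369 -1.5792] F [ 0.4 -0.8 -0.3] t 23.77 w 0.0376
in marker [-0.1948  0.0042]
now [0.4305 0.1101 0.2716] shift [ 0.2433 -0.0358  0.0323] shift in target axes [ 0.2448 -0.0338  0.0216] turn [-0.0038 -0.0432 -0.0086] F [ 0.4 -0.8 -0.3] t 23.77 w 0.0376
```

View pics/t5.png

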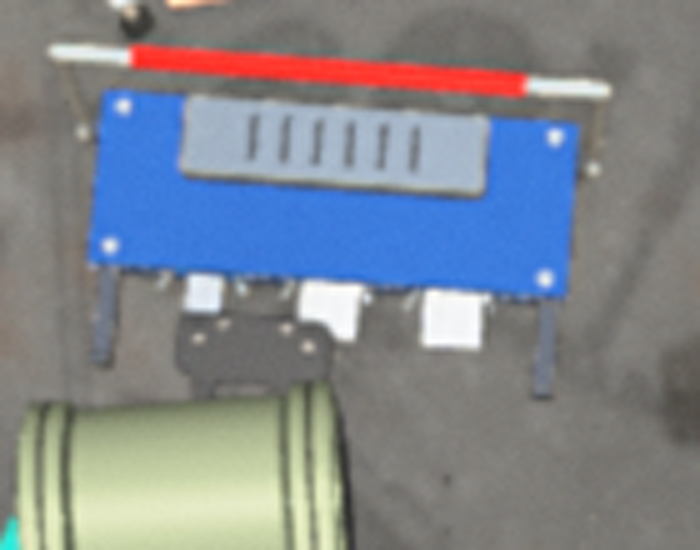

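Top crop: both coupons stand out equally (right end ~ (452,348), middle ~ (330,340)), left slot empty. Bail at 1.73 rad in both views. Going above the bar at y = +38 mm, the gap between the coupons.

{"method": "send_rows", "body": {
  "series": "0.1 0.03 -0.005 0 -0.004 -0.043 -0.008;0.1 0.04 -0.005 0 0 0 0;0.1 0.04 -0.005 0 0 0 0;0.1 0.04 -0.005 0 0 0 0;0.1 0.04 -0.005 0 0 0 0;0.1 0.03 -0.005 0 0 0 0;0.1 0 0 0 0 0 0"
}}

```text
clock: 24.35
eef_pos: [0.6585, 0.1206, 0.2669]
eef_rot: [[0.998, -0.068, -0.001], [-0.068, -0.998, -0.001], [-0.001, 0.001, -1.0]]
ft_force: [-0.5, -0.1, -0.7]
width: 0.0423
```

```bash
cat >> h.py <<'E'
def gb(t,y=.038,dz=-.010):
    "TCP to hold bar at angle t"
    go(mk(.035-.119*np.cos(t),y,.030+.119*np.sin(t)-.004*np.cos(t)+dz),YAW); p=ctrl.get_state()['eef_pos']; print('in marker',inm(p).round(4),p[2].round(4))
E
python3 -c "
from h import *
gb(1.726,dz=.04)"
```

```text
now [0.6585 0.1206 0.2669] shift [ 0.0222 -0.0013  0.0787] shift in target axes [ 0.0221 -0.0018  0.0787] turn [0.0012 0.001  0.0261] F [-0.5 -0.1 -0.7] t 24.35 w 0.0423
in marker [0.0313 0.0362] 0.2669
```

{"method": "send_rows", "body": {
  "series": "0.1 0.022 -0.001 0.02 0 0 0.026;0.1 0 0 0.03 0 0 0;0.1 0 0 0.02 0 0 0;0.1 0 0 0 0 0 0"
}}

```text
clock: 24.68
eef_pos: [0.6862, 0.1194, 0.1941]
eef_rot: [[0.997, -0.083, 0.004], [-0.083, -0.997, -0.001], [0.004, 0.001, -1.0]]
ft_force: [-0.6, -0.0, -0.9]
width: 0.0422
```

```bash
python3 -c "
from h import *
gb(1.726)"
```

```text
now [0.6862 0.1194 0.1941] shift [-0.0058 -0.0005  0.0559] shift in target axes [-0.0055 -0.0004  0.0559] turn [ 0.0009 -0.004   0.011 ] F [-0.6 -0.  -0.9] t 24.68 w 0.0422
in marker [0.0589 0.0376] 0.1941
```

{"method": "send_rows", "body": {
  "series": "0.1 -0.0055 0 0.015 0.001 -0.004 0.011;0.1 0 0 0.018 0 0 0;0.1 0 0 0.015 0 0 0;0.1 0 0 0.006 0 0 0"
}}

```text
clock: 25.02
eef_pos: [0.6821, 0.1198, 0.1433]
eef_rot: [[0.996, -0.086, 0.006], [-0.086, -0.996, 0.0], [0.006, -0.001, -1.0]]
ft_force: [-0.2, 0.1, -0.8]
width: 0.0422
```

```bash
python3 -c "
from h import *
gb(1.726)"
```

```text
now [0.6821 0.1198 0.1433] shift [-0.0014 -0.0004  0.0051] shift in target axes [-0.0014 -0.0004  0.0052] turn [-0.0008 -0.006   0.0086] F [-0.2  0.1 -0.8] t 25.02 w 0.0422
in marker [0.0548 0.0376] 0.1433
```

{"method": "send_rows", "body": {
  "series": "0.1 -0.0015 0 0.005 0 -0.006 0.008;1 0 0 0 0 0 0;1 0 0 0 0 0 0;1 0 0 0 0 0 0;1 0 0 0 0 0 0;1 0 0 0 0 0 0",
  "force": 25
}}

```text
clock: 25.52
eef_pos: [0.6818, 0.1202, 0.1438]
eef_rot: [[0.996, -0.09, 0.005], [-0.09, -0.996, 0.001], [0.005, -0.002, -1.0]]
ft_force: [-2.9, -0.5, -2.5]
width: 0.0125
```

```bash
python3 -c "
from h import *
gb(1.726)
for t in np.arange(1.73,-.01,-.1): print(round(t,2),np.round([1000*(35e-3-.119*np.cos(t)),1000*(.03+.119*np.sin(t)-.004*np.cos(t))],1))"
```

```text
now [0.6818 0.1202 0.1438] shift [-0.0011  0.      0.0056] shift in target axes [-0.0011  0.      0.0056] turn [-0.0017 -0.0049  0.0039] F [-2.9 -0.5 -2.5] t 25.52 w 0.0125
in marker [0.0545 0.038 ] 0.1438
1.73 [ 53.9 148.1]
1.63 [ 42. 149.]
1.53 [ 30.1 148.7]
1.43 [ 18.3 147.3]
1.33 [  6.6 144.6]
1.23 [ -4.8 140.8]
1.13 [-15.8 135.9]
1.03 [-26.3 130. ]
0.93 [-36.1 123. ]
0.83 [-45.3 115.1]
0.73 [-53.7 106.4]
0.63 [-61.2  96.9]
0.53 [-67.7  86.7]
0.43 [-73.2  76. ]
0.33 [-77.6  64.8]
0.23 [-80.9  53.2]
0.13 [-83.   41.5]
0.03 [-83.9  29.6]
```

Bar gripped (12.5 mm). Swinging it along its arc.

{"method": "send_rows", "body": {
  "series": "1 -0.006 0 -0.001 0 0 0;1 -0.012 0 -0.001 0 0 0;1 -0.012 0 0 0 0 0;1 -0.012 0 0.001 0 0 0;1 -0.012 0 0.002 0 0 0"
}}

```text
clock: 25.93
eef_pos: [0.6373, 0.1245, 0.1445]
eef_rot: [[0.995, -0.091, 0.032], [-0.091, -0.996, 0.001], [0.032, -0.004, -0.999]]
ft_force: [5.3, -0.0, -4.9]
width: 0.0109
```

```bash
python3 -c "
from h import *
gb(1.03,dz=-.0045)"
```

```text
now [0.6373 0.1245 0.1445] shift [-0.0366  0.      0.0178] shift in target axes [-0.036  0.     0.019] turn [-0.0044 -0.0319  0.0027] F [ 5.3 -0.  -4.9] t 25.93 w 0.0109
in marker [0.0098 0.038 ] 0.1445
```

{"method": "send_rows", "body": {
  "series": "1 -0.012 0 0.003 0 -0.02 0;1 -0.012 0 0.005 0 -0.02 0;1 -0.012 0 0.006 0 -0.01 0;1 -0.011 0 0.007 0 -0.01 0"
}}

```text
clock: 26.27
eef_pos: [0.5955, 0.1284, 0.1287]
eef_rot: [[0.996, -0.092, -0.01], [-0.091, -0.996, 0.007], [-0.011, -0.006, -1.0]]
ft_force: [4.0, -0.5, -1.2]
width: 0.0105
```

```bash
python3 -c "
from h import *
gb(0.63,dz=-.0045)"
```

```text
now [0.5955 0.1284 0.1287] shift [-0.0285  0.0002  0.0366] shift in target axes [-0.0289  0.0001  0.0363] turn [-0.0057  0.0108  0.0026] F [ 4.  -0.5 -1.2] t 26.27 w 0.0105
in marker [-0.0322  0.0381] 0.1287
```

The bar is slipping towards the tips, so I'll ease the jaws, go 12 mm lower and re-grip.

{"method": "send_rows", "body": {
  "series": "0.4 0 0 0 -0.005 0.011 0;0.4 0 0 0 0 0 0;0.4 0 0 0.007 0 0 0;0.4 0 0 0.006 0 0 0;1 0 0 0 0 0 0;1 0 0 0 0 0 0;1 0 0 0 0 0 0"
}}

```text
clock: 26.85
eef_pos: [0.5894, 0.129, 0.1105]
eef_rot: [[0.996, -0.091, -0.012], [-0.091, -0.996, 0.0], [-0.012, 0.001, -1.0]]
ft_force: [4.6, -0.4, -3.9]
width: 0.0117
```

```bash
python3 -c "
from h import *
bail('top');bail('scene')
gb(0.83,dz=-.01)"
```

```text
top px [313. 240.] theta [0.897] res px [-20.01  -0.54] bar [0.5849 0.0912 0.1205]
scene px [362. 440.] theta [4.287] res px [ -51.34 -103.15] bar [ 0.7077  0.0796 -0.0768]
now [0.5894 0.129  0.1105] shift [-0.0069  0.      0.0055] shift in target axes [-0.007   0.0001  0.0054] turn [0.0007 0.0123 0.0032] F [ 4.2  0.4 -6. ] t 26.95 w 0.0114
in marker [-0.0383  0.0381] 0.1105
```

{"method": "send_rows", "body": {
  "series": "1 -0.009 0 0.009 0 0.012 0;1 -0.008 0 0.01 0 0 0;1 -0.007 0 0.01 0 0 0;1 -0.006 0 0.01 0 0 0"
}}

```text
clock: 27.28
eef_pos: [0.5629, 0.1316, 0.0791]
eef_rot: [[0.996, -0.091, 0.007], [-0.091, -0.996, -0.001], [0.007, 0.0, -1.0]]
ft_force: [-0.6, -1.4, 4.6]
width: 0.0109
```

```bash
python3 -c "
from h import *
bail('top')
gb(0.23,dz=-.01)"
```

```text
top px [312. 252.] theta [0.526] res px [-19.56   0.46] bar [0.5564 0.0939 0.0863]
now [0.5613 0.1317 0.0767] shift [-0.0145  0.0001  0.0333] shift in target axes [-0.0143  0.0001  0.0334] turn [ 0.     -0.0048  0.0028] F [0.5 0.6 0.7] t 27.33 w 0.0111
in marker [-0.0666  0.0381] 0.0767
```

{"method": "send_rows", "body": {
  "series": "1 -0.005 0 0.009 0 -0.005 0;1 -0.004 0 0.009 0 0 0;1 -0.003 0 0.009 0 0 0;1 -0.002 0 0.009 0 0 0"
}}

```text
clock: 27.67
eef_pos: [0.5476, 0.1331, 0.0417]
eef_rot: [[0.996, -0.091, 0.001], [-0.091, -0.996, -0.0], [0.001, -0.0, -1.0]]
ft_force: [-1.8, -0.2, 3.0]
width: 0.0113
```

```bash
python3 -c "
from h import *
bail('top')
gb(0.0,dz=-.01)"
```

```text
top px [312. 259.] theta [-0.623] res px [-16.13  -3.18] bar [ 0.5627  0.0933 -0.0427]
now [0.5471 0.1332 0.0397] shift [-0.0032  0.0002  0.0237] shift in target axes [-0.0032  0.0002  0.0237] turn [-0.0002 -0.0008  0.0028] F [ 1.8 -0.6 -3.1] t 27.72 w 0.0115
in marker [-0.0808  0.0382] 0.0397
```

{"method": "send_rows", "body": {
  "series": "1 -0.001 0 0.007 0 0 0;1 -0.001 0 0.007 0 0 0;1 -0.001 0 0.006 0 0 0;1 0 0 0.005 0 0 0"
}}

```text
clock: 28.05
eef_pos: [0.5442, 0.1334, 0.012]
eef_rot: [[0.996, -0.091, 0.001], [-0.091, -0.996, 0.0], [0.001, -0.0, -1.0]]
ft_force: [-2.3, 0.2, 1.9]
width: 0.0113
```

{"method": "send_rows", "body": {
  "series": "1 0 0 0.004 0 0 0"
}}

```text
clock: 28.13
eef_pos: [0.5443, 0.1334, 0.0074]
eef_rot: [[0.996, -0.091, 0.001], [-0.091, -0.996, 0.0], [0.001, -0.0, -1.0]]
ft_force: [-3.4, -0.9, 34.5]
width: 0.011
```

```bash
python3 -c "
from h import *
gb(0.0,dz=-.01)"
```

```text
now [0.5443 0.1334 0.0074] shift [-0.0004  0.0002 -0.0086] shift in target axes [-0.0004  0.0002 -0.0086] turn [-0.0002 -0.0008  0.0026] F [-3.4 -0.9 34.5] t 28.13 w 0.011
in marker [-0.0836  0.0382] 0.0074
```

34 N upward: the bar is bottomed in the catches. Releasing and lifting clear.

{"method": "send_rows", "body": {
  "series": "0.4 0 0 -0.001 0 0 0;0.4 0 0 0 0 0 0;0.4 0 0 0 0 0 0;0.4 0 0 -0.01 0 0 0;0.4 0 0 -0.02 0 0 0;0.4 0 0 -0.03 0 0 0;0.4 0 0 -0.04 0 0 0;0.4 0 0 -0.04 0 0 0"
}}

```text
clock: 28.8
eef_pos: [0.5338, 0.1325, 0.1409]
eef_rot: [[0.995, -0.092, -0.029], [-0.092, -0.996, -0.002], [-0.029, 0.004, -1.0]]
ft_force: [0.9, 0.3, -1.1]
width: 0.028
```

{"method": "send_rows", "body": {
  "series": "1 0 -0.04 -0.02 0 0 0;1 0 -0.04 0 0 0 0;1 0 -0.04 0 0 0 0;1 0 -0.04 0 0 0 0;1 0 0 0 0 0 0;1 0 0 0 0 0 0"
}}

```text
clock: 29.3
eef_pos: [0.5593, 0.2956, 0.1807]
eef_rot: [[0.995, -0.098, 0.001], [-0.098, -0.995, 0.006], [0.001, -0.006, -1.0]]
ft_force: [0.2, -1.0, 0.2]
width: 0.0004
```

```bash
python3 -c "
from h import *
px=bail('top');px2=bail('scene')
f=lambda a:cv2.resize(a,(400,300),interpolation=cv2.INTER_CUBIC)
cv2.imwrite('pics/t6.png',np.vstack([cv2.resize(px[190:290,230:370],(700,500),interpolation=cv2.INTER_CUBIC)]))
px2,K,C,im=snap('scene','s6.png');print(proj(K,C,[mk(-.084,0,.026)]))
go((.5017,.36,.09),-5.4)
px,K,C,im=snap('top'); hsv=cv2.cvtColor(px,cv2.COLOR_BGR2HSV)
for n,(h0,h1) in(('b',(100,125)),('y',(22,34)),('g',(50,75))):
    q=((hsv[...,0]>=h0)&(hsv[...,0]<=h1)&(hsv[...,1]>150)&(hsv[...,2]>90)).astype(np.uint8)*255; q[:225]=0;q[295:]=0;q[:,:180]=0;q[:,218:]=0
    c=max(cv2.findContours(q,0,1)[0],key=cv2.contourArea); r=cv2.minEnclosingCircle(c); print(n,r,ray(K,C,[r[0]],.053)[0].round(4))
"
```

```text
top px [294. 260.] theta [0.053] res px [-0.31  0.11] bar [0.5405 0.0954 0.0323]
scene px [369. 272.] theta [-0.057] res px [-1.57 -0.34] bar [0.5406 0.0954 0.0193]
[[367.38459899 269.81310406]]
now [0.559  0.2933 0.1798] shift [-0.0637 -0.0601  0.0902] shift in target axes [-0.0633 -0.061   0.0898] turn [-0.0052  0.0005 -0.007 ] F [-0.9  0.  -0.3] t 29.45 w 0.0006
b ((198.5, 278.5), 3.5356338024139404) [0.4923 0.3575 0.053 ]Traceback (most recent call last):
  File "<string>", line 11, in <module>
    c=max(cv2.findContours(q,0,1)[0],key=cv2.contourArea); r=cv2.minEnclosingCircle(c); print(n,r,ray(K,C,[r[0]],.053)[0].round(4))
ValueError: max() iterable argument is empty
```

View pics/t6.png

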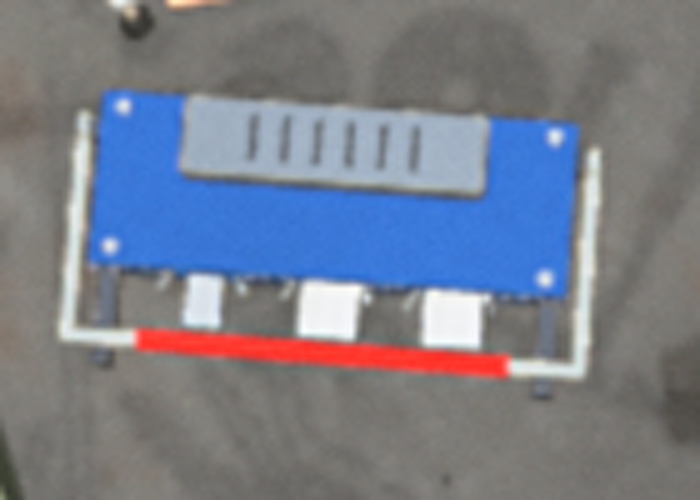

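The bail looks down. I'll confirm its height by pressing on the bar with shut fingers (bar top should be at z = 32 mm).

```bash
python3 -c "
from h import *
gb(0,y=.038,dz=.03)"
```

```text
now [0.559  0.2928 0.1796] shift [0.0014 0.1608 0.1228] shift in target axes [0.     0.1602 0.1236] turn [-0.005   0.0009 -0.0079] F [ 0.1 -0.3  0.1] t 29.5 w 0.0001
in marker [-0.084   0.1982] 0.1796
```

{"method": "send_rows", "body": {
  "series": "1 -0.005 0.035 0 0 0 -0.005;1 -0.005 0.04 0.01 0 0 0;1 -0.005 0.04 0.03 0 0 0;1 0 0.035 0.03 0 0 0;1 0 0 0.03 0 0 0;1 0 0 0 0 0 0"
}}

```text
clock: 30.0
eef_pos: [0.53, 0.1431, 0.0845]
eef_rot: [[0.995, -0.104, 0.004], [-0.104, -0.995, 0.005], [0.004, -0.006, -1.0]]
ft_force: [-0.8, 0.0, -0.8]
width: 0.0001
```

```bash
python3 -c "
from h import *
gb(0,y=.038,dz=.006)"
```

```text
now [0.53   0.1431 0.0845] shift [0.0147 0.0086 0.0525] shift in target axes [0.0148 0.0085 0.0525] turn [-0.0055 -0.0036 -0.0103] F [-0.8  0.  -0.8] t 30.0 w 0.0001
in marker [-0.0988  0.0465] 0.0845
```

{"method": "send_rows", "body": {
  "series": "1 0.015 0.008 0.01 -0.005 -0.004 -0.01;1 0 0 0.015 0 0 0;1 0 0 0.015 0 0 0;1 0 0 0.005 0 0 0"
}}

```text
clock: 30.33
eef_pos: [0.5456, 0.1286, 0.0419]
eef_rot: [[0.995, -0.102, 0.001], [-0.102, -0.995, 0.0], [0.001, -0.0, -1.0]]
ft_force: [0.2, 0.2, -0.2]
width: 0.0005
```

{"method": "send_rows", "body": {
  "series": "1 0 0 0.004 0 0 0;1 0 0 0.003 0 0 0"
}}

```text
clock: 30.5
eef_pos: [0.5463, 0.1281, 0.0359]
eef_rot: [[0.995, -0.103, 0.001], [-0.103, -0.995, 0.0], [0.001, -0.0, -1.0]]
ft_force: [1.0, 0.1, 0.7]
width: 0.0007
```

```bash
python3 -c "
from h import *
gb(0,y=.038,dz=.006)"
```

```text
now [0.5463 0.1281 0.0359] shift [-0.0028 -0.0048  0.0039] shift in target axes [-0.0028 -0.0049  0.0039] turn [-0.0002 -0.0014 -0.0086] F [1.  0.1 0.7] t 30.5 w 0.0007
in marker [-0.0812  0.0331] 0.0359
```

{"method": "send_rows", "body": {
  "series": "1 -0.003 0 0.002 0 0 0;1 0 0 0.002 0 0 0"
}}

```text
clock: 30.67
eef_pos: [0.5442, 0.1287, 0.0334]
eef_rot: [[0.995, -0.103, 0.004], [-0.103, -0.995, 0.0], [0.004, -0.001, -1.0]]
ft_force: [0.2, -0.3, 0.4]
width: 0.0003
```

{"method": "send_rows", "body": {
  "series": "1 0 0 0.002 0 0 0"
}}

```text
clock: 30.75
eef_pos: [0.5447, 0.1289, 0.0321]
eef_rot: [[0.995, -0.102, 0.005], [-0.102, -0.995, 0.0], [0.005, -0.001, -1.0]]
ft_force: [-0.6, -0.8, 6.9]
width: 0.0003
```

{"method": "send_rows", "body": {
  "series": "1 0 0 0.002 0 0 0"
}}

```text
clock: 30.83
eef_pos: [0.5448, 0.129, 0.0319]
eef_rot: [[0.995, -0.102, 0.005], [-0.102, -0.995, -0.0], [0.005, -0.0, -1.0]]
ft_force: [-7.2, -1.8, 18.3]
width: 0.0008
```

Hard stop at z = 32 mm, so the bail is fully down. On to the blue key.

{"method": "send_rows", "body": {
  "series": "1 0 0 -0.02 0 0 0;1 0 0 -0.04 0 0 0;1 -0.01 -0.03 -0.01 0 -0.005 0;1 -0.015 -0.04 0 0 0 0;1 -0.015 -0.04 0 0 0 0;1 -0.015 -0.04 0 0 0 0;1 -0.01 -0.04 0 0 0 0;1 0 -0.02 0 0 0 0"
}}

```text
clock: 31.5
eef_pos: [0.5045, 0.3474, 0.1117]
eef_rot: [[0.994, -0.111, 0.01], [-0.111, -0.994, 0.004], [0.01, -0.005, -1.0]]
ft_force: [0.3, -1.0, 0.6]
width: 0.0007
```

```bash
python3 -c "
from h import *
go((.5,.3597,.07),-6)
px,K,C,im=snap('wrist','w7.png')"
```

```text
now [0.5045 0.3474 0.1117] shift [-0.0063 -0.0115  0.0417] shift in target axes [-0.0058 -0.0118  0.0417] turn [-0.0051 -0.0096 -0.0068] F [ 0.3 -1.   0.6] t 31.5 w 0.0007
```

View pics/w7.png

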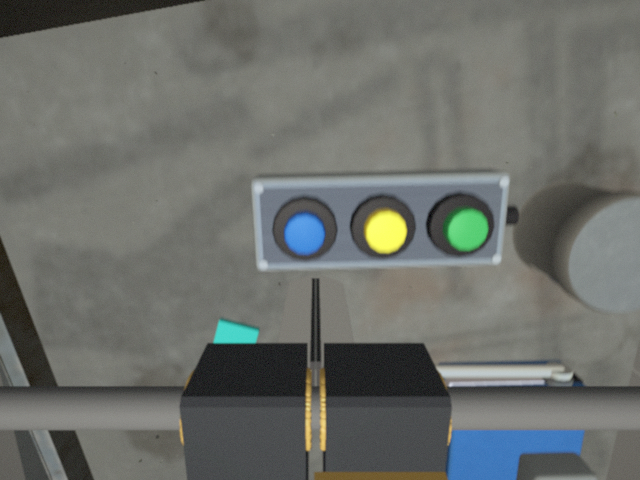

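```bash
cat > keys.py <<'E'
from h import *
px,K,C,im=snap('wrist'); hsv=cv2.cvtColor(px,cv2.COLOR_BGR2HSV); s=ctrl.get_state()
for n,(h0,h1) in(('b',(100,125)),('y',(22,34)),('g',(50,75))):
    q=((hsv[...,0]>=h0)&(hsv[...,0]<=h1)&(hsv[...,1]>150)&(hsv[...,2]>90)).astype(np.uint8)*255; q[300:]=0
    c=max(cv2.findContours(q,0,1)[0],key=cv2.contourArea); r=cv2.minEnclosingCircle(c); p=ray(K,C,[r[0]],.053)[0]; print(n,np.round(r[0]),p.round(4)); 
E
python3 keys.py
```

```text
b [303. 239.] [0.4986 0.361  0.053 ]
y [383. 237.] [0.548  0.3569 0.053 ]
g [462. 235.] [0.5967 0.3532 0.053 ]
```

Wrist view: blue (304,232), yellow (385,231), green (467,230), which agrees with the top view to within 4 mm. Lowering on to blue.

```bash
python3 -c "
from h import *
go((.4995,.3603,.065),-5)"
```

```text
now [0.5059 0.347  0.1117] shift [-0.0083 -0.0123  0.0467] shift in target axes [-0.0075 -0.0127  0.0467] turn [-0.0049 -0.0111 -0.0225] F [ 0.2 -0.2  0.4] t 31.6 w 0.0006
```

{"method": "send_rows", "body": {
  "series": "1 -0.006 -0.012 0.01 -0.005 -0.008 0;1 0 0 0.015 0 0 0;1 0 0 0.01 0 0 0;1 0 0 0 0 0 0"
}}

```text
clock: 31.93
eef_pos: [0.5024, 0.3598, 0.0775]
eef_rot: [[0.994, -0.107, 0.007], [-0.107, -0.994, -0.001], [0.007, 0.0, -1.0]]
ft_force: [-0.7, -0.7, -0.1]
width: 0.0008
```

```bash
python3 -c "
from h import *
go((.4995,.3603,.055),-5)"
```

```text
now [0.5024 0.3598 0.0775] shift [-0.0031 -0.0002  0.0224] shift in target axes [-0.0029 -0.0003  0.0225] turn [ 0.0001 -0.0067 -0.0201] F [-0.7 -0.7 -0.1] t 31.93 w 0.0008
```

{"method": "send_rows", "body": {
  "series": "1 -0.003 0 0.01 0 -0.006 0;1 0 0 0.01 0 0 0;1 0 0 0.004 0 0 0;1 0 0 0.004 0 0 0"
}}

```text
clock: 32.27
eef_pos: [0.5007, 0.3581, 0.0487]
eef_rot: [[0.994, -0.111, 0.001], [-0.111, -0.994, 0.001], [0.001, -0.001, -1.0]]
ft_force: [-1.3, 2.1, 4.2]
width: 0.0006
```

{"method": "send_rows", "body": {
  "series": "1 0 0 0.004 0 0 0"
}}

```text
clock: 32.35
eef_pos: [0.5009, 0.3583, 0.0467]
eef_rot: [[0.994, -0.111, 0.001], [-0.111, -0.994, 0.002], [0.001, -0.002, -1.0]]
ft_force: [-10.8, -4.0, 32.1]
width: 0.0009
```

{"method": "send_rows", "body": {
  "series": "1 0 0 0.003 0 0 0"
}}

```text
clock: 32.43
eef_pos: [0.5009, 0.3583, 0.0469]
eef_rot: [[0.994, -0.112, -0.0], [-0.112, -0.994, 0.001], [-0.001, -0.001, -1.0]]
ft_force: [-8.3, -3.9, 22.1]
width: 0.0005
```

Blue bottomed at z = 47 mm. Yellow next.

{"method": "send_rows", "body": {
  "series": "1 0 0 -0.015 0 0 0;1 0 0 -0.015 0 0 0;1 0.02 0.002 0 0 0 0;1 0.025 0.002 0 0 0 0;1 0 0 0 0 0 0"
}}

```text
clock: 32.85
eef_pos: [0.5482, 0.3492, 0.0817]
eef_rot: [[0.994, -0.11, 0.006], [-0.11, -0.994, 0.002], [0.005, -0.003, -1.0]]
ft_force: [0.3, -1.0, 0.2]
width: 0.0004
```

```bash
python3 -c "
from h import *
go((.549,.3555,.055),-5)"
```

```text
now [0.5482 0.3492 0.0817] shift [-0.     -0.0062  0.0267] shift in target axes [ 0.0003 -0.0063  0.0267] turn [-0.0027 -0.0053 -0.0228] F [ 0.3 -1.   0.2] t 32.85 w 0.0004
```

{"method": "send_rows", "body": {
  "series": "1 0 -0.006 0.01 -0.002 -0.005 0;1 0 0 0.01 0 0 0;1 0 0 0.006 0 0 0"
}}

```text
clock: 33.1
eef_pos: [0.5505, 0.3557, 0.0553]
eef_rot: [[0.994, -0.112, 0.003], [-0.112, -0.994, 0.002], [0.003, -0.002, -1.0]]
ft_force: [0.1, 0.4, 0.4]
width: 0.0003
```

{"method": "send_rows", "body": {
  "series": "1 0 0 0.004 0 0 0;1 0 0 0.002 0 0 0"
}}

```text
clock: 33.27
eef_pos: [0.5497, 0.3558, 0.047]
eef_rot: [[0.994, -0.11, 0.003], [-0.11, -0.994, 0.001], [0.003, -0.001, -1.0]]
ft_force: [-1.5, -2.7, 19.6]
width: 0.0006
```

{"method": "send_rows", "body": {
  "series": "1 0 0 0.002 0 0 0"
}}

```text
clock: 33.35
eef_pos: [0.5498, 0.3558, 0.0469]
eef_rot: [[0.994, -0.11, 0.003], [-0.11, -0.994, -0.0], [0.003, -0.0, -1.0]]
ft_force: [-5.1, -4.0, 23.3]
width: 0.0002
```

{"method": "send_rows", "body": {
  "series": "1 0 0 0.002 0 0 0"
}}

```text
clock: 33.43
eef_pos: [0.5498, 0.3558, 0.0472]
eef_rot: [[0.994, -0.109, 0.003], [-0.109, -0.994, -0.001], [0.003, 0.001, -1.0]]
ft_force: [-2.7, -2.9, 12.4]
width: 0.0007
```

Yellow is fully down. Green next.

{"method": "send_rows", "body": {
  "series": "1 0 0 -0.015 0 0 0;1 0 0 -0.015 0 0 0;1 0.02 0 0 0 0 0;1 0.025 0 0 0 0 0;1 0 0 0 0 0 0"
}}

```text
clock: 33.85
eef_pos: [0.5898, 0.3519, 0.0772]
eef_rot: [[0.995, -0.104, -0.003], [-0.104, -0.995, -0.003], [-0.002, 0.004, -1.0]]
ft_force: [0.5, -0.1, 1.1]
width: 0.0003
```

```bash
python3 -c "
from h import *
go((.598,.351,.055),-5)"
```

```text
now [0.5898 0.3519 0.0772] shift [ 0.0083 -0.      0.0222] shift in target axes [0.0082 0.0002 0.0222] turn [ 0.0035  0.0025 -0.0168] F [ 0.5 -0.1  1.1] t 33.85 w 0.0003
```

{"method": "send_rows", "body": {
  "series": "1 0.008 0 0.006 0.003 0.002 0;1 0 0 0.009 0 0 0;1 0 0 0.006 0 0 0"
}}

```text
clock: 34.1
eef_pos: [0.5966, 0.3515, 0.0542]
eef_rot: [[0.995, -0.103, -0.002], [-0.103, -0.995, -0.0], [-0.002, 0.0, -1.0]]
ft_force: [-0.4, 0.1, -0.2]
width: 0.0003
```

{"method": "send_rows", "body": {
  "series": "1 0 0 0.004 0 0 0;1 0 0 0.002 0 0 0"
}}

```text
clock: 34.27
eef_pos: [0.5962, 0.3514, 0.0471]
eef_rot: [[0.995, -0.103, -0.002], [-0.103, -0.995, -0.001], [-0.002, 0.001, -1.0]]
ft_force: [-2.2, -3.5, 17.6]
width: 0.0004
```

{"method": "send_rows", "body": {
  "series": "1 0 0 0.002 0 0 0"
}}

```text
clock: 34.35
eef_pos: [0.5963, 0.3514, 0.0471]
eef_rot: [[0.995, -0.102, -0.001], [-0.102, -0.995, -0.002], [-0.001, 0.002, -1.0]]
ft_force: [-4.5, -3.9, 16.7]
width: 0.0002
```

{"method": "send_rows", "body": {
  "series": "1 0 0 0.002 0 0 0"
}}

```text
clock: 34.43
eef_pos: [0.5962, 0.3514, 0.0472]
eef_rot: [[0.995, -0.101, -0.001], [-0.101, -0.995, -0.002], [-0.001, 0.002, -1.0]]
ft_force: [-2.5, -2.6, 11.6]
width: 0.0005
```

Green is fully down. Lifting clear for a last look.

{"method": "send_rows", "body": {
  "series": "1 0 0 -0.015 0 0 0;1 0 0 -0.03 0 0 0;1 0 0 -0.04 0 0 0;1 -0.03 0 -0.03 0 0 0;1 -0.03 0 0 0 0 0;1 -0.03 0 0 0 0 0;1 0 0 0 0 0 0;1 0 0 0 0 0 0"
}}

```text
clock: 35.1
eef_pos: [0.4965, 0.3602, 0.1616]
eef_rot: [[0.995, -0.1, -0.015], [-0.1, -0.995, -0.006], [-0.014, 0.008, -1.0]]
ft_force: [-0.7, -0.1, -0.6]
width: 0.0005
```

```bash
python3 -c "
from h import *
bail('top'); bail('scene'); px,K,C,im=snap('top')
cv2.imwrite('pics/t7.png',cv2.resize(px[190:310,170:370],(800,480),interpolation=cv2.INTER_CUBIC))
print(ctrl.get_state()['qd'].round(2),ctrl.get_state()['eef_pos'].round(3),ctrl.get_state()['ft_force'].round(1))"
```

```text
top px [294. 260.] theta [0.055] res px [-0.31  0.11] bar [0.5406 0.0954 0.0325]
scene px [369. 272.] theta [-0.057] res px [-1.57 -0.34] bar [0.5406 0.0954 0.0193]
[-0.68  0.83 -0.9  -0.15 -0.09  0.06] [0.498 0.36  0.161] [-0.5 -0.3 -0.9]
```

View pics/t7.png

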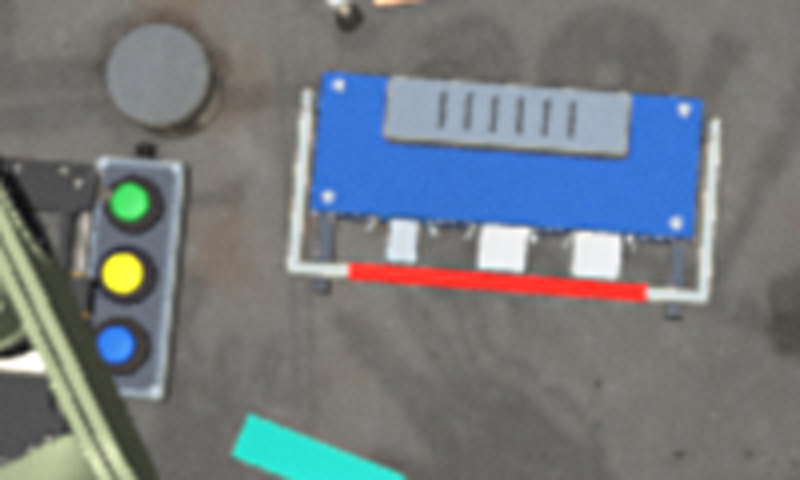

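Both coupons are in the middle and right slots, the bail is down in its catches, the keys are up and the tin hasn't moved. Handing in.

```bash
python3 -c "
from h import *
print(order.sign_off())"
```

```text
the job is handed in; nothing more can be done
None
```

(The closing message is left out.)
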